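Bench test of a ratchet turntable under ballast

TASK

Lift the white dust cap off the ratchet turntable and park it on the green mat, then stack all the ballast discs that are there centred on the plate, the largest at the bottom and the smallest on top. With the ballast on, try the freewheel both ways by its handle: swing it loosely right back to the white stop, then over to the black stop the driving way so that it carries the plate, and go on ratcheting until the plate's red mark stands at the pointer, finally swinging the handle back to rest at the white stop. Turn the plate only by its handle, keep the stack standing, and leave the bottle, tapes and tube rack alone.

Things in the scene. Friction and masses are not known exactly. Their poses are not given: they have to be found in the camera images.
- stand: round grey base of the ratchet turntable, 230 mm across, fixed to the bench; origin on the turning axis at bench height, z up. The red-tipped pointer stands at its +x side, the handle swings at its +y side. It is placed and turned a little differently each time.
- turntable: the bare aluminium plate of the turntable, 156 mm across, with engraved centring circles; its flat top is 60 mm above the bench. Saw-toothed rim (24 teeth, 172 mm across) just below the plate. Origin on the turning axis at bench height; its +x axis points through its red mark. It turns stiffly (0.35 N m) about vertical, without end stops, and stays where it is left; it is turned by the handle, not by touching it.
- plate_centre (a point): centre of the turntable plate's top face, on the turning axis, 60 mm above the bench
- mark (a point): red radial stripe painted on the plate's top near its rim; this point is 70 mm from the axis on the top face and turns with the plate
- pointer (a point): point fixed in space on the plate's top level, 70 mm from the axis, right in front of the red tip of the pointer (a short black post at the rim of the base): the red mark belongs here at the end
- handle (a joint): ratchet handle about the turntable's axis, rad: 0 at the white stop (there it points 1.02 rad anticlockwise of the direction axis to pointer), 1.1 at the black stop, growing anticlockwise from above. Its spring pawl drives the plate only from white towards black (after up to 0.27 rad of slack); back towards white it clicks loosely and the plate stays. The handle stays where it is left.
- knob (a point): the handle's upright black grip: a round post 22 mm thick, 155 mm from the turntable's axis, its top 115 mm and its lower end 33 mm above the bench; this point is in it 95 mm above the bench. Pushing it sideways along its arc takes about 3 N the driving way and under 1 N the loose way.
- cap_knob (a point): white plastic dust cap: a disc 104 mm across and 34 mm high with a round grip boss 46 mm across and 30 mm high on top (64 mm high in all, 0.18 kg); this point is at the centre of the boss, 49 mm above the cap's underside. At the start it stands on the turntable plate.
- cap: the same dust cap; origin at the centre of its underside
- mat_top (a point): centre of the top of the dark green parking mat, 170 x 170 x 4 mm, fixed on the bench
- bottle: bystander: water bottle, 62 mm across, 170 mm high; origin at the centre of its underside
- tapes: bystander: two rolls of tape in one pile, 90 mm across, 44 mm high; origin at the centre of its underside
- tube_rack: bystander: pink tube rack, 100 x 200 x 95 mm, fixed; origin at the centre of its underside
- disc68_mid (a point): ballast disc: flat round disc, dark grey steel, 68 mm across and 18 mm thick, with a thin pale circle on top; this point is its centre, half-way up, z along its axis (both faces serve equally; either may be up). It lies flat on the bench at the start, or is absent. A disc knocked off the stack may come to rest on its rim and then has to be tipped over.
- disc68: the same dark grey steel, 68 mm disc; origin at the centre of its underside
- disc62_mid (a point): ballast disc: flat round disc, orange, 62 mm across and 18 mm thick, with a thin pale circle on top; this point is its centre, half-way up, z along its axis (both faces serve equally; either may be up). It lies flat on the bench at the start, or is absent. A disc knocked off the stack may come to rest on its rim and then has to be tipped over.
- disc62: the same orange, 62 mm disc; origin at the centre of its underside
- disc56_mid (a point): ballast disc: flat round disc, green, 56 mm across and 18 mm thick, with a thin pale circle on top; this point is its centre, half-way up, z along its axis (both faces serve equally; either may be up). It lies flat on the bench at the start, or is absent. A disc knocked off the stack may come to rest on its rim and then has to be tipped over.
- disc56: the same green, 56 mm disc; origin at the centre of its underside
- disc50_mid (a point): ballast disc: flat round disc, yellow, 50 mm across and 18 mm thick, with a thin pale circle on top; this point is its centre, half-way up, z along its axis (both faces serve equally; either may be up). It lies flat on the bench at the start, or is absent. A disc knocked off the stack may come to rest on its rim and then has to be tipped over.
- disc50: the same yellow, 50 mm disc; origin at the centre of its underside
There are look-alikes about, which are no part of the job. Several things have the shape of the disc56; the one meant has the colours described above.

How it is judged:
By the outcome, as a careful person would: the job done as asked, in the order asked, and still so for the second after the job is handed in, with the robot touching nothing.
Of disc68, disc62, disc56, disc50 only 2 to 4 are there at a start; the rules pass over those that are not, and their reading is None.
At some moment in a run one of cap, disc68, disc62, disc56, disc50 may be knocked a few centimetres aside while the robot is not near it.
Once in a run the grip may slacken for a moment while it holds something.
It also fails if it takes over 210 s, if anything falls off the work surface, if the arm or the gripper's body presses on something with over 40 N, if the wrist force passes 120 N, or if a joint passes its speed limit or range.

ROBOT

A 6-joint arm with a two-finger parallel gripper is mounted at the origin on the work surface. World frame = base frame: x ahead of the robot, y to its left, z up, the work surface at z = 0. Lengths are in m, angles in rad, forces in N, time in s.
With the tool pointing down it reaches from about 0.35 to 0.775 m from the base axis. Payload 5.5 kg.
Tool frame: the origin (TCP) lies on the centre line of the jaws, within the pads' length; the fingertips stand 11 mm ahead of it and the grasp point (between the pads) lies 8 mm behind it; z points along the fingers, y is the direction in which the jaws open and shut (so a half turn about z gives the same grasp; the last joint's range is limited). The gripper opens to 85 mm and grips with 20 to 120 N. Pads are 22 mm wide; open, the fingers measure 114 mm over their backs; the gripper's body (76 mm by 85 mm) begins 54 mm behind the grasp point. The pads swing forward as they close: fully open they stand 13 mm farther back than shut.
Start: joints at [1.054, 0.313, 0.046, 1.304, 0, 1.431], TCP at [0.212, 0.535, 0.242] pointing down, gripper open.
Joint ranges: [-2.76, 2.76], [-0.86, 1.69], [-1.03, 1.26], [-2.2, 2.34], [-1.47, 1.5], [-3.14, 3.14]. Speed limits (rad/s): [2.57, 2.57, 3.14, 3.14, 3.14, 3.14].

INTERFACE

Orientations are given as a unit quaternion [w, x, y, z].
In Python, from workcell import env, imaging, order gives the robot as it stands. The module is installed in compiled form; this text tells all that it offers.
- The arm moves only by the tool move_arm, never from a script. Its argument "deltas" is one flat list of numbers, 7 for each row, row after row: the gripper's target within -1 to 1 (shut at 1, half-way at 0, fully open at -1), then the shift along the tool's x, y, z in m, then the turn, a rotation vector about the tool's x, y, z in degrees. In form: [jaw, tx, ty, tz, ax, ay, az, jaw, tx, ty, tz, ax, ay, az, ...]. A call has 1 to 10 rows; each row shifts and turns the commanded pose from where the row before left it, along the tool's axes as they then stand; what a row does not reach is not made up. A row lasts 1/8 s, in which the tool goes at most 62.5 mm and 10.7 degrees, less where a joint would pass 70% of its speed; a pose out of reach is approached as far as the arm can. A call is refused whole if a number of a shift passes 0.0625 or a number of a turn 10.7, either way. A call with a gripper value outside its range is refused whole. The fingers move at their own pace and stop on an object; "squeeze" is the grip in N (left out, the last holds). Time passes only in rows, so rows that do not move let the fingers close. It gives the time, the measured TCP pose, the force and the opening at its end, in the units of the state.
- env.get_state(): the state, without advancing time (a new reading comes with each control period).
- imaging.read_camera(name): name is "side" or "top"; returns a dict with "img" (480x640x3 uint8, red, green, blue), "z_map" (480x640 float32, m along the optical axis (not along the pixel's ray), 0 where there is no reading), "fx", "fy", "cx", "cy" (pixels), "dist" ([k1, k2, p1, p2, k3] as OpenCV has them; the pictures are not rectified), "rvec" (rotation vector, rad) and "tvec" (3), from world to camera coordinates, as OpenCV has them. Camera axes: x right, y down, z forward; pixel columns grow to the right and rows downward; lengths in m; the calibration is good to about 2 mm. A picture is of the moment at which its call begins.
- order.hand_in(): hands the job in, once; it reports no verdict.
Trained networks look in a picture, given as the dict that the camera call returned (one of the last four; its "shot" number tells which), for a name from the list of things; names that differ only in an ending like _2 or _b are one class to them, and where a whole thing is asked for, a point or a joint stands for the part that bears it (a point fixed in the world has none). Each returns a list of dicts, best first, with "confidence" (0 to 1); they miss things now and then, are a little off and sometimes report something else, mostly with a low value. They report only what shows in the picture. A call takes as long as a camera call. They do not tell look-alikes from the thing itself.
- imaging.recognise(picture, thing): "centre" ([column, row] in pixels, amid what is visible of it).
- imaging.cut_out(picture, thing): "mask" (480x640 bool, what is visible of it) and "centre" ([column, row] in pixels, amid what is visible of it).
The state is a dict: "clock": time; "joint_pos": joint angles; "qvel": joint speeds; "tau": joint torques, N m; "tcp_pos": TCP position; "orientation": TCP orientation; "wrist_force": force on the tool from outside, world axes, zero at the start; "ft_torque": the same for the moment, N m; "finger_gap": finger opening in m.
Only numpy, scipy, OpenCV 4.12 (cv2) and the standard library are available. Lean on these libraries where they do the work, as an engineer would, in place of code of your own. Each camera call takes 0.05 s, during which the arm holds its last target.

## Working session

There is one attempt and no reset: what is moved stays moved. The work goes in short steps, Python scripts to look and compute and a tool call to move; the robot and the scene stay as the last step left them, time stands still between calls to the robot, and variables do not carry over. Pictures are saved under pics/ and viewed, and the job is handed in when it is done.

Besides the shell and the picture viewer there is one more tool, called after ">>>" as name(argument=value, ...) on one line, values as JSON. move_arm: Moves the arm, as the interface text tells. Its arguments: {"type":"object","properties":{"deltas":{"type":"array"},"squeeze":{"type":"number"}},"required":["deltas"]}

```bash
mkdir -p pics; ls; cat > h.py <<'E'
import numpy as np, cv2
from workcell import env, imaging, order
def cam(n,save=None):
    p=imaging.read_camera(n)
    if save: cv2.imwrite(f'pics/{save}.png',p['img'][:,:,::-1])
    return p
def KD(p):
    return np.array([[p['fx'],0,p['cx']],[0,p['fy'],p['cy']],[0,0,1]],float),np.array(p['dist'],float)
def RT(p):
    return cv2.Rodrigues(np.array(p['rvec'],float))[0],np.array(p['tvec'],float).ravel()
def ray(p,uv):
    K,D=KD(p);R,t=RT(p)
    q=cv2.undistortPoints(np.array(uv,float).reshape(-1,1,2),K,D).reshape(-1,2)
    d=np.c_[q,np.ones(len(q))]
    return -R.T@t,d@R,d
def at_z(p,uv,z):
    o,d,_=ray(p,uv); return o+d*((z-o[2])/d[:,2])[:,None]
def deproj(p,uv):
    uv=np.array(uv,float).reshape(-1,2);R,t=RT(p);o,d,_=ray(p,uv)
    z=np.array([p['z_map'][int(round(v)),int(round(u))] for u,v in uv])
    return o+d*z[:,None]
def cloud(p,mask):
    v,u=np.nonzero(mask&(p['z_map']>0)); 
    o,d,_=ray(p,np.c_[u,v]); return o+d*p['z_map'][v,u][:,None]
def proj(p,X):
    K,D=KD(p);return cv2.projectPoints(np.array(X,float).reshape(-1,1,3),np.array(p['rvec'],float),np.array(p['tvec'],float),K,D)[0].reshape(-1,2)
E
python3 - <<'E'
from h import *
for n in('top','side'):
    p=cam(n,n+'0'); print(n,p['fx'],p['dist'],-RT(p)[0].T@RT(p)[1])
s=env.get_state();print(s)
E
```

```text
pics
top 621.4248442284719 [-0.21222631  0.          0.          0.          0.        ] [ 0.32212931 -0.09288189  1.40547071]
side 582.9022842547363 [-0.01521722  0.          0.          0.          0.        ] [ 0.04776129 -1.11503078  0.80312092]
{'clock': 0.1, 'joint_pos': array([ 1.05440368e+00,  3.13934670e-01,  4.50795960e-02,  1.30361814e+00,
       -1.59760959e-06,  1.43120574e+00]), 'qvel': array([ 1.09851970e-03, -2.59592252e-03,  3.31179901e-03, -6.13551748e-04,
        2.68801003e-05,  6.27746939e-04]), 'tau': array([ 2.16637884e-03, -4.81726813e+01,  2.99242401e+01,  1.27820400e-02,
       -1.24825310e-04, -2.68170169e-06]), 'tcp_pos': array([0.21134994, 0.53426357, 0.2414874 ]), 'orientation': array([-2.69341607e-04,  1.87288392e-01,  9.82304614e-01, -7.94003439e-04]), 'wrist_force': array([ 0.66808947,  0.86221107, -0.36879321]), 'ft_torque': array([ 0.00765217, -0.02347253,  0.01304908]), 'finger_gap': 0.08518192609728438}
```

View pics/top0.png

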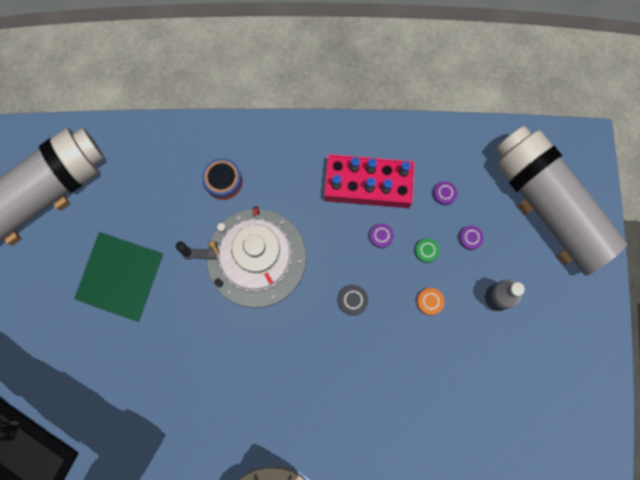

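View pics/side0.png

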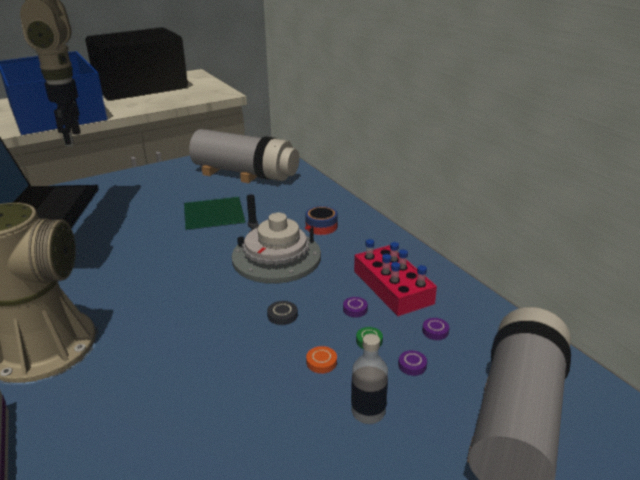

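Top picture: the cap and turntable are at (256,250), with the knob at (183,248), the white stop at about (221,227), the black stop at about (219,283), the pointer at (256,211), the red mark at (268,279) and the mat at (119,277). The grey disc is at (352,300), the orange at (431,300) and the green at (428,250). The purple discs at (381,236), (445,193) and (471,237) are look-alikes. No yellow disc shows.

```bash
cat > m.py <<'E'
from h import *
def fitc(P):
    # circle fit
    A=np.c_[2*P[:,:2],np.ones(len(P))];s=np.linalg.lstsq(A,(P[:,:2]**2).sum(1),rcond=None)[0]
    return s[:2],np.sqrt(s[2]+s[0]**2+s[1]**2)
def edgefit(p,m,z):
    c=max(cv2.findContours(m.astype(np.uint8),0,cv2.CHAIN_APPROX_NONE)[0],key=cv2.contourArea).reshape(-1,2)
    return fitc(at_z(p,c,z))
E
python3 - <<'E'
from m import *
im={}
for n in('top','side'):
    p=cam(n)
    im[n]=p
    for t in ('disc68','disc62','disc56','disc50','cap','cap_knob','knob','mat_top','stand','turntable','tapes','bottle','tube_rack'):
        try: r=imaging.cut_out(p,t)
        except Exception as e: print(t,e);continue
        for q in r:
            if q['confidence']<.3: continue
            m=q['mask'];P=cloud(p,m)
            u,v=map(int,q['centre'])
            ctr=np.round((P.min(0)+P.max(0))/2,3) if len(P) else None
            med=np.round(np.median(P,0),4)
            print(n,t,round(q['confidence'],2),np.round(q['centre'],1),m.sum(),med,np.round(np.percentile(P[:,2],[2,98]),3),'rgb',p['img'][m].mean(0).astype(int),'edge',[np.round(x,4) for x in edgefit(p,m,med[2])])
E
```

```text
top disc68 0.89 [432.2 299.3] 538 [ 0.4814 -0.3499  0.0188] [0.013 0.025] rgb [206 135  83] edge [array([ 0.4813, -0.3507]), np.float64(0.0288)]
top disc68 0.89 [442.1 194.5] 440 [ 0.7359 -0.3909  0.0186] [0.005 0.025] rgb [121  78 146] edge [array([ 0.7363, -0.391 ]), np.float64(0.0276)]
top disc68 0.87 [379.  235.5] 507 [ 0.6329 -0.2396  0.0182] [-0.001  0.024] rgb [123  85 150] edge [array([ 0.6331, -0.2396]), np.float64(0.0285)]
top disc68 0.8 [352.  300.4] 734 [ 0.483  -0.1733  0.0181] [0.01  0.024] rgb [ 92  95 101] edge [array([ 0.4832, -0.1741]), np.float64(0.0334)]
top disc68 0.58 [429.4 250.8] 470 [ 0.5985 -0.3446  0.0184] [0.007 0.026] rgb [ 77 149  99] edge [array([ 0.5987, -0.3446]), np.float64(0.0275)]
top disc68 0.57 [470.3 235.2] 484 [ 0.6303 -0.4493  0.0186] [0.003 0.025] rgb [122  83 148] edge [array([ 0.6302, -0.4494]), np.float64(0.0285)]
top disc62 0.89 [432.2 299.3] 538 [ 0.4814 -0.3499  0.0188] [0.013 0.025] rgb [206 135  83] edge [array([ 0.4813, -0.3507]), np.float64(0.0288)]
top disc62 0.89 [442.1 194.5] 440 [ 0.7359 -0.3909  0.0186] [0.005 0.025] rgb [121  
[... 8611 characters left out ...]
5] 770 [0.7538 0.1057 0.0371] [-0.002  0.044] rgb [61 45 53] edge [array([0.7508, 0.1011]), np.float64(0.0665)]
side bottle 0.98 [369.2 384. ] 2525 [ 0.4782 -0.5226  0.0891] [0.006 0.167] rgb [70 70 70] edge [array([ 0.4873, -0.5095]), np.float64(0.0722)]
side bottle 0.74 [320.3 360.8] 666 [ 0.478  -0.3598  0.0143] [-0.002  0.018] rgb [157  78  41] edge [array([ 0.4786, -0.3596]), np.float64(0.0342)]
side bottle 0.37 [365.1 332.1] 332 [ 0.5976 -0.3421  0.0142] [-0.005  0.167] rgb [57 98 66] edge [array([ 0.5955, -0.35  ]), np.float64(0.0281)]
side tube_rack 0.75 [392.7 277.1] 3893 [ 0.7374 -0.2451  0.0442] [-0.004  0.091] rgb [100  33  54] edge [array([ 0.7435, -0.224 ]), np.float64(0.1177)]
```

```bash
python3 - <<'E'
from h import *
p=cam('top')
a=p['img'][190:320,160:310,::-1];b=p['img'][190:320,335:485,::-1]
cv2.imwrite('pics/crop1.png',cv2.resize(np.hstack([a,b]),None,fx=2.6,fy=2.6,interpolation=2))
E
```

```text
(no output)
```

View pics/crop1.png

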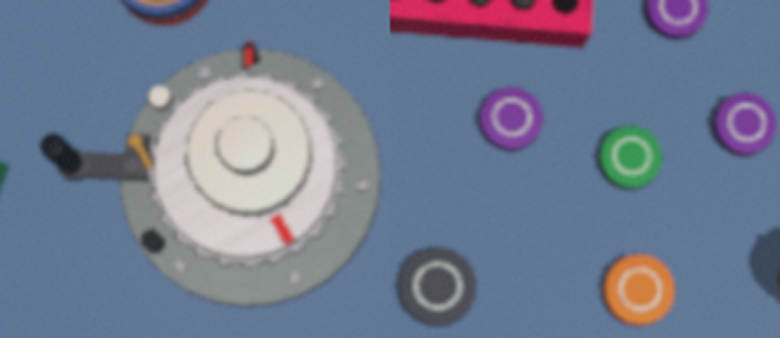

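```bash
cat >> m.py <<'E'
def tool(target=None,yaw=None):
    from scipy.spatial.transform import Rotation as Rn
    s=env.get_state();q=s['orientation'];R=Rn.from_quat([q[1],q[2],q[3],q[0]]).as_matrix()
    print('t',round(s['clock'],2),'tcp',np.round(s['tcp_pos'],4),'yaw(y axis) deg',round(np.degrees(np.arctan2(R[1,1],R[0,1])),2),'tilt',np.round(R[:,2],3),'gap',round(s['finger_gap'],4),'F',np.round(s['wrist_force'],1),'j6',round(s['joint_pos'][5],2))
    if target is not None: print('shift tool mm',np.round(1000*R.T@(np.array(target)-s['tcp_pos']),1))
    return s,R
E
python3 - <<'E'
from m import *
tool([0.583,.04,.2])
p=cam('top');g=p['img'].astype(int)
m=np.zeros((480,640),bool);m[200:310,160:310]=1
P=cloud(p,m);v,u=np.nonzero(m&(p['z_map']>0))
for lo,hi in((.118,.13),(.088,.1),(.055,.066),(.01,.03)):
    k=(P[:,2]>lo)&(P[:,2]<hi)&(np.hypot(P[:,0]-.58,P[:,1]-.04)<.14)
    mm=np.zeros((480,640),np.uint8);mm[v[k],u[k]]=255
    zz=np.median(P[k,2]);c=max(cv2.findContours(mm,0,cv2.CHAIN_APPROX_NONE)[0],key=cv2.contourArea)
    E=at_z(p,cv2.convexHull(c).reshape(-1,2),zz)
    from cv2 import minEnclosingCircle as mc
    cc,r=mc((E[:,:2]*1000).astype(np.float32)); print(lo,zz,k.sum(),np.round(cc,1),round(r,1),fitc(E))
b=(g[...,0]>170)&(g[...,1]<110)&(g[...,2]<110)&m
n,l,st,ce=cv2.connectedComponentsWithStats(b.astype(np.uint8))
for i in range(1,n):
    if st[i,4]>5: print('red',ce[i],st[i],at_z(p,ce[i],.06))
E
```

```text
t 1.55 tcp [0.2116 0.5347 0.2423] yaw(y axis) deg 68.41 tilt [-0.  0. -1.] gap 0.085 F [ 0.4  0.6 -0.1] j6 1.43
shift tool mm [-527.4 -323.3   42.3]
0.118 0.12401526211681957 349 [585.2  39.7] 22.9 (array([0.5852882 , 0.03959013]), np.float64(0.022484608102801854))
0.088 0.09377889135598583 1309 [585.1  39.8] 52.0 (array([0.58521479, 0.04027672]), np.float64(0.051414499097419436))
0.055 0.06011838374477285 1854 [578.7  46.1] 78.1 (array([0.57868052, 0.04663518]), np.float64(0.0773719355989585))
0.01 0.018019198854457574 3183 [578.5  46. ] 115.1 (array([0.57845008, 0.04687776]), np.float64(0.11422165232352519))
red [255.28571429 210.85714286] [255 209   2   5   7] [[0.67619556 0.04622365 0.06      ]]
red [268.32352941 277.94117647] [265 273   8  11  34] [[0.52471749 0.01271102 0.06      ]]
```

>>> move_arm(deltas=[-1, -0.0529, -0.0323, 0, 0, 0, 0, -1, -0.0529, -0.0323, 0, 0, 0, 0, -1, -0.0529, -0.0323, 0, 0, 0, 0, -1, -0.0529, -0.0323, 0, 0, 0, 0, -1, -0.0529, -0.0323, 0, 0, 0, 0, -1, -0.0529, -0.0323, 0, 0, 0, 0, -1, -0.0529, -0.0323, 0, 0, 0, 0, -1, -0.0529, -0.0323, 0, 0, 0, 0, -1, -0.0529, -0.0323, 0, 0, 0, 0, -1, -0.0529, -0.0323, 0, 0, 0, 0], squeeze=40)

```text
clock: 2.85
tcp_pos: [0.5857, 0.0379, 0.2425]
orientation: [0.0, 0.187, 0.982, 0.0]
wrist_force: [0.1, 1.0, 1.1]
finger_gap: 0.0852
```

```bash
python3 -c "
from m import *
tool([0.585,.04,.108])"
```

```text
t 2.85 tcp [0.5857 0.0379 0.2425] yaw(y axis) deg 68.4 tilt [ 0.001  0.    -1.   ] gap 0.0852 F [0.1 1.  1.1] j6 0.3
shift tool mm [  1.5   1.7 134.5]
```

>>> move_arm(deltas=[-1, 0.0015, 0.0015, 0.04, 0, 0, 0, -1, 0, 0, 0.04, 0, 0, 0, -1, 0, 0, 0.03, 0, 0, 0, -1, 0, 0, 0.0245, 0, 0, 0, -1, 0, 0, 0, 0, 0, 0, 1, 0, 0, 0, 0, 0, 0, 1, 0, 0, 0, 0, 0, 0, 1, 0, 0, 0, 0, 0, 0, 1, 0, 0, 0, 0, 0, 0, 1, 0, 0, 0, 0, 0, 0])

```text
clock: 4.1
tcp_pos: [0.585, 0.0417, 0.1096]
orientation: [0.002, 0.187, 0.982, 0.0]
wrist_force: [-0.6, 0.7, 5.9]
finger_gap: 0.0448
```

```bash
python3 -c "
from m import *
tool([0.532,.371,.2])
p=cam('side','s1')
cv2.imwrite('pics/s1.png',cv2.resize(p['img'][120:320,160:420,::-1],None,fx=3,fy=3))"
```

```text
t 4.1 tcp [0.585  0.0417 0.1096] yaw(y axis) deg 68.42 tilt [ 0.003 -0.    -1.   ] gap 0.0448 F [-0.6  0.7  5.9] j6 0.31
shift tool mm [170.1 286.8 -90.6]
```

View pics/s1.png

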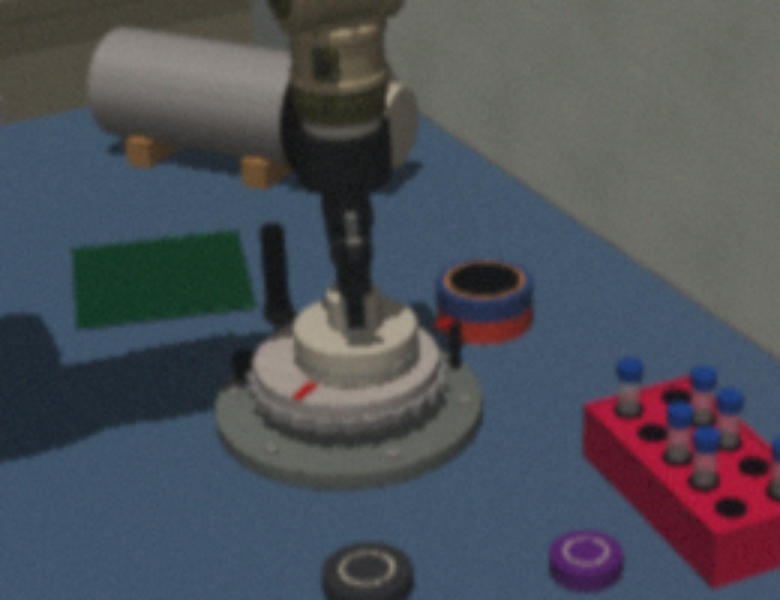

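The boss sits between the fingers and the gap is 45 mm. I'll lift it and carry it to the mat.

>>> move_arm(deltas=[1, 0, 0, 0.0, 0, 0, 0, 1, 0, 0, -0.03, 0, 0, 0, 1, 0, 0, -0.04, 0, 0, 0, 1, 0, 0, -0.03, 0, 0, 0, 1, 0.028, 0.048, 0, 0, 0, 0, 1, 0.028, 0.048, 0, 0, 0, 0, 1, 0.028, 0.048, 0, 0, 0, 0, 1, 0.028, 0.048, 0, 0, 0, 0, 1, 0.028, 0.048, 0, 0, 0, 0, 1, 0.03, 0.047, 0, 0, 0, 0], squeeze=70)

```text
clock: 5.4
tcp_pos: [0.5308, 0.3727, 0.2077]
orientation: [0.0, 0.187, 0.982, -0.0]
wrist_force: [0.9, 0.4, -1.4]
finger_gap: 0.0441
```

```bash
python3 -c "
from m import *
tool([0.532,.371,.054])
p=cam('top');q=imaging.cut_out(p,'mat_top')[0];print(q['confidence'])
cv2.imwrite('pics/t2.png',cv2.resize(p['img'][180:360,40:320,::-1],None,fx=2.5,fy=2.5))"
```

```text
t 5.4 tcp [0.5308 0.3727 0.2077] yaw(y axis) deg 68.41 tilt [ 0. -0. -1.] gap 0.0441 F [ 0.9  0.4 -1.4] j6 0.87
shift tool mm [ -1.8  -1.1 153.7]
0.81
```

View pics/t2.png

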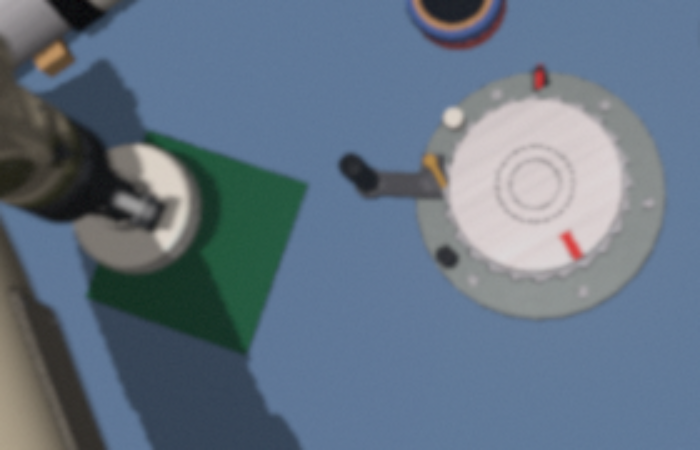

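The cap is held over the mat at about (135,205) in the crop, and the bare plate shows its engraved circles at (536,184). I'll lower and release it.

>>> move_arm(deltas=[1, -0.002, -0.001, 0.04, 0, 0, 0, 1, 0, 0, 0.04, 0, 0, 0, 1, 0, 0, 0.04, 0, 0, 0, 1, 0, 0, 0.022, 0, 0, 0, 1, 0, 0, 0.01, 0, 0, 0, 1, 0, 0, 0.001, 0, 0, 0, 1, 0, 0, 0, 0, 0, 0])

```text
clock: 6.38
tcp_pos: [0.5335, 0.3696, 0.0558]
orientation: [0.001, 0.187, 0.982, 0.001]
wrist_force: [0.8, 0.3, -1.6]
finger_gap: 0.044
```

```bash
python3 -c "
from m import *
tool()"
```

```text
t 6.38 tcp [0.5335 0.3696 0.0558] yaw(y axis) deg 68.4 tilt [ 0.002  0.001 -1.   ] gap 0.044 F [ 0.8  0.3 -1.6] j6 0.86
```

>>> move_arm(deltas=[1, 0, 0, 0.002, 0, 0, 0, 1, 0, 0, 0, 0, 0, 0, -1, 0, 0, 0, 0, 0, 0, -1, 0, 0, 0, 0, 0, 0, -1, 0, 0, 0, 0, 0, 0, -1, 0, 0, 0, 0, 0, 0, -1, 0, 0, -0.03, 0, 0, 0, -1, 0, 0, -0.05, 0, 0, 0, -1, 0, 0, -0.05, 0, 0, 0, -1, 0, 0, -0.03, 0, 0, 0])

```text
clock: 7.62
tcp_pos: [0.5336, 0.3698, 0.216]
orientation: [0.001, 0.187, 0.982, 0.001]
wrist_force: [0.3, -0.2, -0.6]
finger_gap: 0.0852
```

```bash
cat > look.py <<'E'
from m import *
import sys
# measure discs by colour in top cam; contour at top-height
def discs(p,z=.018,show=True):
    h=cv2.cvtColor(p['img'],cv2.COLOR_RGB2HSV).astype(int);H,S,V=h[...,0],h[...,1],h[...,2]
    out={}
    C={'62or':(H>5)&(H<20)&(S>120)&(V>120),'56gr':(H>50)&(H<80)&(S>90)&(V>90)}
    return C
def clouddisc(p,px,zlo,zhi,r=25):
    m=np.zeros((480,640),bool);u,v=map(int,px);m[max(0,v-r):v+r,max(0,u-r):u+r]=1
    P=cloud(p,m);vv,uu=np.nonzero(m&(p['z_map']>0))
    k=(P[:,2]>zlo)&(P[:,2]<zhi)
    mm=np.zeros((480,640),np.uint8);mm[vv[k],uu[k]]=255
    z=np.median(P[k,2]);c=max(cv2.findContours(mm,0,cv2.CHAIN_APPROX_NONE)[0],key=cv2.contourArea)
    E=at_z(p,cv2.convexHull(c).reshape(-1,2),z)
    cc,r=cv2.minEnclosingCircle((E[:,:2]*1000).astype(np.float32))
    f=fitc(E);return np.round(z,4),np.round(cc,1),round(r,1),np.round(f[0]*1000,1),round(f[1]*1000,1)
E
python3 - <<'E'
from look import *
p=cam('top','t3');tool([.483,-.174,.2])
for n,px in(('68',(352,300)),('62',(431,300)),('56',(428,250))): print(n,clouddisc(p,px,.012,.026))
print('plate',clouddisc(p,(254,252),.055,.066,45))
print('base',clouddisc(p,(254,252),.01,.03,65))
# boss/cap
print('cap',clouddisc(p,(120,277),.030,.046,60),clouddisc(p,(120,277),.06,.075,60))
print('mat',at_z(p,cv2.boxPoints(cv2.minAreaRect(cv2.findNonZero(imaging.cut_out(p,'mat_top')[0]['mask'].astype(np.uint8)))),.004))
E
```

```text
t 7.67 tcp [0.5348 0.3705 0.2198] yaw(y axis) deg 68.41 tilt [ 0.008  0.004 -1.   ] gap 0.0855 F [0.2 0.5 3. ] j6 0.86
shift tool mm [-152.1 -525.4   17.2]
68 (np.float64(0.0182), array([ 483.6, -174.2]), 34.2, array([ 483.5, -174.1]), np.float64(33.7))
62 (np.float64(0.019), array([ 482.8, -350.6]), 31.0, array([ 482.2, -351.2]), np.float64(30.4))
56 (np.float64(0.0184), array([ 599.4, -345.8]), 28.5, array([ 599.5, -345.5]), np.float64(27.7))
plate (np.float64(0.06), array([578.6,  46.1]), 78.2, array([578.7,  46.7]), np.float64(77.4))
base (np.float64(0.018), array([578.5,  45.9]), 115.1, array([578.4,  46.8]), np.float64(114.2))
cap (np.float64(0.0375), array([532.2, 365.2]), 52.9, array([532.5, 365.3]), np.float64(51.9)) (np.float64(0.0675), array([532.7, 365. ]), 23.8, array([533.2, 365.2]), np.float64(23.1))
mat [[0.47449875 0.47990783 0.004     ]
 [0.64342089 0.43035805 0.004     ]
 [0.58754022 0.26275122 0.004     ]
 [0.42341756 0.31336164 0.004     ]]
```

View pics/t3.png

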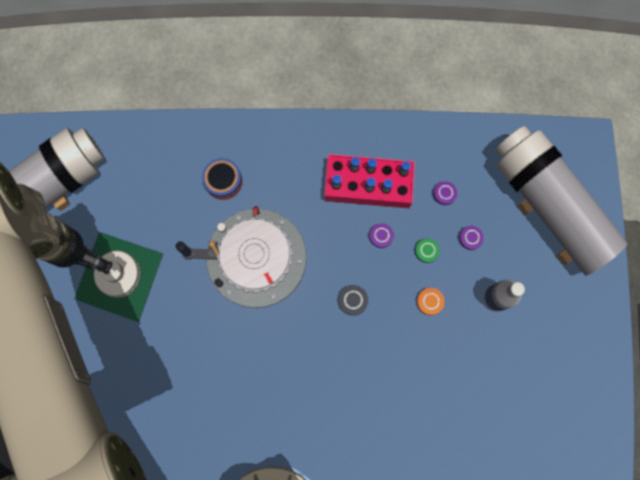

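>>> move_arm(deltas=[-1, -0.0152, -0.0525, 0, 0, 0, 0, -1, -0.0152, -0.0525, 0, 0, 0, 0, -1, -0.0152, -0.0525, 0, 0, 0, 0, -1, -0.0152, -0.0525, 0, 0, 0, 0, -1, -0.0152, -0.0525, 0.01, 0, 0, 0, -1, -0.0152, -0.0525, 0.02, 0, 0, 0, -1, -0.0152, -0.0525, 0.02, 0, 0, 0, -1, -0.0152, -0.0525, 0.02, 0, 0, 0, -1, -0.0152, -0.0525, 0.02, 0, 0, 0, -1, -0.0152, -0.0525, 0.02, 0, 0, 0])

```text
clock: 8.98
tcp_pos: [0.48, -0.176, 0.1012]
orientation: [-0.0, 0.187, 0.982, 0.0]
wrist_force: [0.9, -0.3, -0.1]
finger_gap: 0.0854
```

```bash
python3 -c "
from m import *
tool([.4836,-.1741,.014])"
```

```text
t 8.97 tcp [ 0.48   -0.176   0.1012] yaw(y axis) deg 68.41 tilt [-0.001  0.001 -1.   ] gap 0.0854 F [ 0.9 -0.3 -0.1] j6 -0.13
shift tool mm [-2.7  3.1 87.2]
```

>>> move_arm(deltas=[-1, -0.0025, 0.0025, 0.04, 0, 0, 0, -1, 0, 0, 0.03, 0, 0, 0, -1, 0, 0, 0.016, 0, 0, 0, -1, 0, 0, 0, 0, 0, 0, -1, 0, 0, 0, 0, 0, 0])

```text
clock: 9.6
tcp_pos: [0.4843, -0.1732, 0.0169]
orientation: [0.0, 0.187, 0.982, 0.0]
wrist_force: [0.2, -1.0, 0.2]
finger_gap: 0.0851
```

```bash
python3 -c "
from m import *
tool([.4836,-.1741,.014])
p=cam('side')
cv2.imwrite('pics/s4.png',cv2.resize(p['img'][230:350,220:360,::-1],None,fx=5,fy=5))
p=cam('top')
cv2.imwrite('pics/t4.png',cv2.resize(p['img'][240:360,290:430,::-1],None,fx=5,fy=5))"
```

```text
t 9.6 tcp [ 0.4843 -0.1732  0.0169] yaw(y axis) deg 68.42 tilt [ 0.  0. -1.] gap 0.0851 F [ 0.2 -1.   0.2] j6 -0.12
shift tool mm [ 0.3 -1.1  2.9]
```

View pics/s4.png

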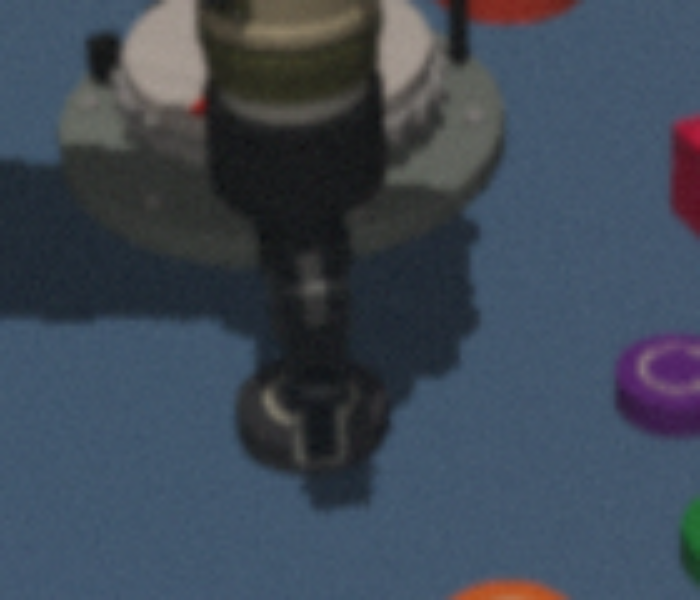

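View pics/t4.png

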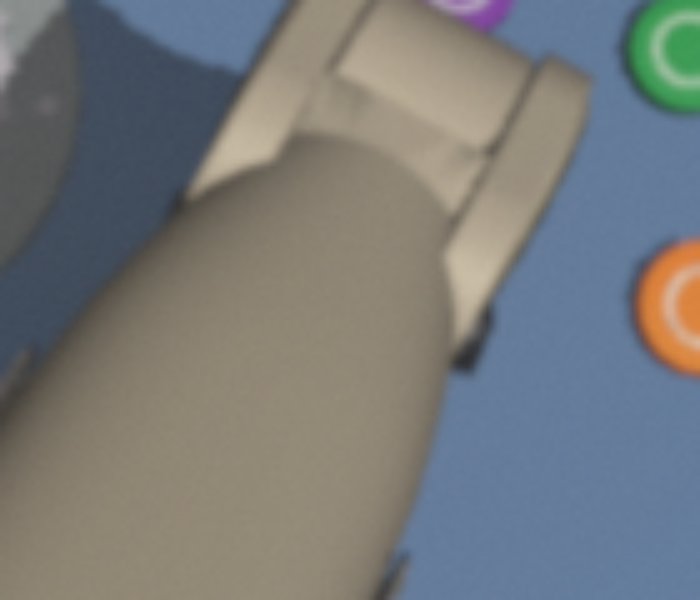

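```bash
python3 -c "
from m import *
p=cam('side')
for d in(.043,.057):
  for z in(0,.005,.01,.015,.02): print(d,z,(proj(p,[.484-d*.368,-.173-d*.93,z])[0]-[220,230])*5)"
```

```text
0.043 0 [317.21280806 481.28768625]
0.043 0.005 [316.698097   472.21011635]
0.043 0.01 [316.18135119 463.09568158]
0.043 0.015 [315.66255901 453.94416519]
0.043 0.02 [315.14170876 444.75534878]
0.057 0 [320.31748778 501.7927968 ]
0.057 0.005 [319.80407494 492.6705003 ]
0.057 0.01 [319.28861156 483.51078406]
0.057 0.015 [318.77108577 474.31342576]
0.057 0.02 [318.25148567 465.07820138]
```

>>> move_arm(deltas=[-1, 0, -0.001, 0.004, 0, 0, 0, -1, 0, 0, 0.004, 0, 0, 0, -1, 0, 0, 0, 0, 0, 0, 1, 0, 0, 0, 0, 0, 0, 1, 0, 0, 0, 0, 0, 0, 1, 0, 0, 0, 0, 0, 0, 1, 0, 0, 0, 0, 0, 0], squeeze=50)

```text
clock: 10.62
tcp_pos: [0.484, -0.1743, 0.0093]
orientation: [0.0, 0.187, 0.982, -0.0]
wrist_force: [-0.7, 1.5, 6.2]
finger_gap: 0.0661
```

```bash
python3 -c "
from m import *
tool([.5786,.0462,.12])
p=cam('side')
cv2.imwrite('pics/s5.png',cv2.resize(p['img'][230:350,220:360,::-1],None,fx=5,fy=5))"
```

```text
t 10.62 tcp [ 0.484  -0.1743  0.0093] yaw(y axis) deg 68.41 tilt [ 0. -0. -1.] gap 0.0661 F [-0.7  1.5  6.2] j6 -0.12
shift tool mm [  -6.9  239.8 -110.7]
```

View pics/s5.png

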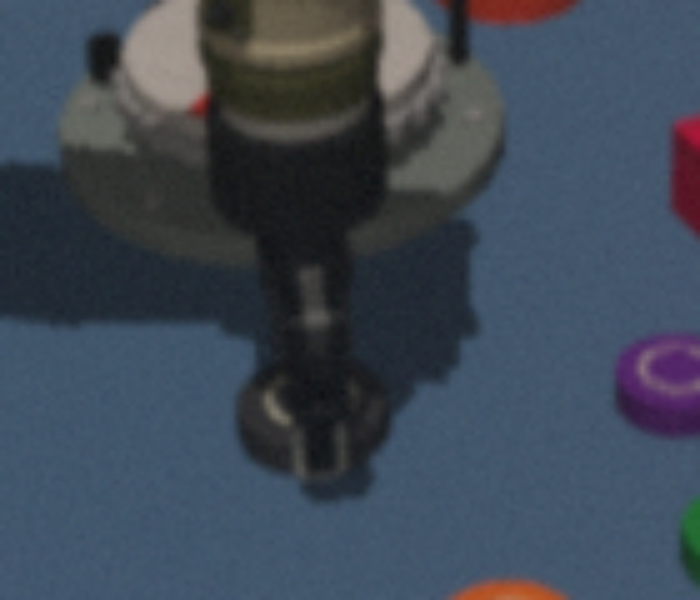

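>>> move_arm(deltas=[1, 0, 0, -0.01, 0, 0, 0, 1, 0, 0, -0.04, 0, 0, 0, 1, 0, 0, -0.06, 0, 0, 0, 1, 0, 0.04, 0, 0, 0, 0, 1, -0.001, 0.04, 0, 0, 0, 0, 1, -0.0015, 0.04, 0, 0, 0, 0, 1, -0.0015, 0.04, 0, 0, 0, 0, 1, -0.0015, 0.04, 0, 0, 0, 0, 1, -0.0015, 0.04, 0, 0, 0, 0, 1, 0, 0, 0, 0, 0, 0], squeeze=80)

```text
clock: 11.92
tcp_pos: [0.5793, 0.0488, 0.1186]
orientation: [0.0, 0.185, 0.983, 0.0]
wrist_force: [0.2, -0.5, -1.4]
finger_gap: 0.0652
```

```bash
python3 -c "
from m import *
tool([.5786,.0462,.069])
p=cam('side')
cv2.imwrite('pics/s6.png',cv2.resize(p['img'][160:300,200:360,::-1],None,fx=4.5,fy=4.5))"
```

```text
t 11.93 tcp [0.5793 0.0488 0.1186] yaw(y axis) deg 68.63 tilt [ 0.     0.001 -1.   ] gap 0.0652 F [ 0.2 -0.5 -1.4] j6 0.32
shift tool mm [-0.3 -2.7 49.6]
```

View pics/s6.png

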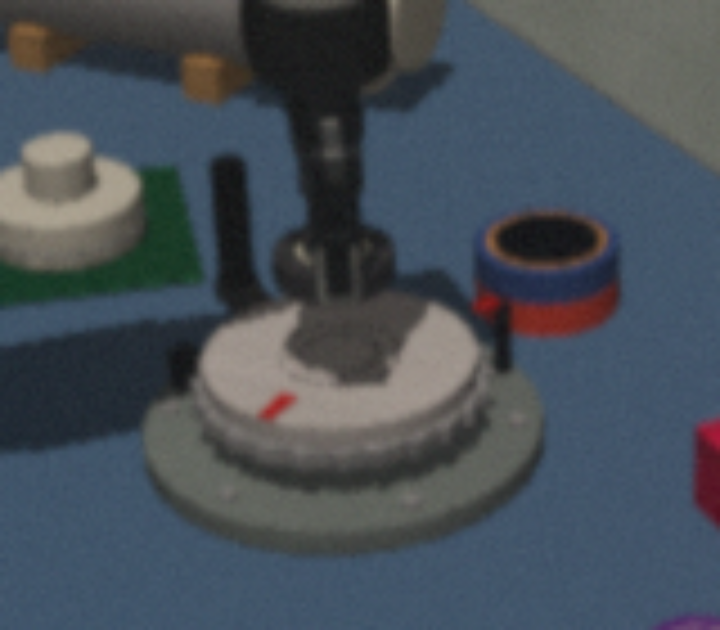

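>>> move_arm(deltas=[1, 0, -0.0027, 0.02, 0, 0, 0, 1, 0, 0, 0.02, 0, 0, 0, 1, 0, 0, 0.008, 0, 0, 0, 1, 0, 0, 0, 0, 0, 0, 1, 0, 0, 0, 0, 0, 0])

```text
clock: 12.6
tcp_pos: [0.5779, 0.0434, 0.0713]
orientation: [0.0, 0.188, 0.982, 0.0]
wrist_force: [-0.8, -0.7, -1.8]
finger_gap: 0.0647
```

```bash
python3 -c "
from m import *
tool([.5786,.0462,.069])"
```

```text
t 12.6 tcp [0.5779 0.0434 0.0713] yaw(y axis) deg 68.37 tilt [ 0.001 -0.    -1.   ] gap 0.0647 F [-0.8 -0.7 -1.8] j6 0.31
shift tool mm [0.4 2.9 2.3]
```

>>> move_arm(deltas=[1, 0, 0.0027, 0, 0, 0, 0, 1, 0, 0, 0.0015, 0, 0, 0, 1, 0, 0, 0, 0, 0, 0, 1, 0, 0, 0, 0, 0, 0])

```text
clock: 13.1
tcp_pos: [0.5791, 0.0465, 0.0697]
orientation: [0.0, 0.187, 0.982, 0.0]
wrist_force: [0.3, 0.1, 1.0]
finger_gap: 0.0651
```

```bash
python3 -c "
from m import *
tool([.5786,.0462,.069])"
```

```text
t 13.1 tcp [0.5791 0.0465 0.0697] yaw(y axis) deg 68.42 tilt [ 0.001  0.    -1.   ] gap 0.0651 F [0.3 0.1 1. ] j6 0.32
shift tool mm [ 0.4 -0.5  0.7]
```

>>> move_arm(deltas=[0, 0, 0, 0.0005, 0, 0, 0, -1, 0, 0, 0, 0, 0, 0, -1, 0, 0, 0, 0, 0, 0, -1, 0, 0, 0, 0, 0, 0, -1, 0, 0, -0.03, 0, 0, 0, -1, 0, 0, -0.05, 0, 0, 0, -1, 0, -0.06, 0, 0, 0, 0, -1, 0, -0.06, 0, 0, 0, 0, -1, 0, -0.06, 0, 0, 0, 0, -1, 0, -0.06, 0, 0, 0, 0])

```text
clock: 14.35
tcp_pos: [0.4896, -0.1784, 0.1489]
orientation: [0.0, 0.187, 0.982, -0.0]
wrist_force: [0.4, -0.8, -1.0]
finger_gap: 0.0853
```

```bash
python3 - <<'E'
from look import *
p=cam('top','t7');tool([.4825,-.351,.1])
for n,px in(('62',(431,300)),('56',(428,250))): print(n,clouddisc(p,px,.012,.026))
print('68',clouddisc(p,(254,252),.07,.09,45))
print('plate',clouddisc(p,(254,252),.055,.066,45))
print('cap',clouddisc(p,(120,277),.030,.046,60),clouddisc(p,(120,277),.06,.075,60))
E
```

```text
t 14.4 tcp [ 0.4874 -0.1846  0.1488] yaw(y axis) deg 68.06 tilt [-0.001 -0.005 -1.   ] gap 0.0854 F [-2.1 -5.   0.3] j6 -0.13
shift tool mm [ -57.5 -155.9   49.6]
62 (np.float64(0.0187), array([ 482.8, -350.7]), 31.0, array([ 482.2, -351.3]), np.float64(30.3))
56 (np.float64(0.019), array([ 599.4, -346.4]), 28.2, array([ 599.5, -345.5]), np.float64(27.8))
68 (np.float64(0.078), array([578.1,  43.6]), 34.3, array([578.3,  43.6]), np.float64(33.9))
plate (np.float64(0.06), array([578.5,  46.1]), 78.3, array([578.6,  46.7]), np.float64(77.3))
cap (np.float64(0.0374), array([534. , 365.3]), 53.4, array([532.9, 365.7]), np.float64(52.0)) (np.float64(0.0674), array([533.5, 365.9]), 24.2, array([533.8, 366. ]), np.float64(23.5))
```

View pics/t7.png

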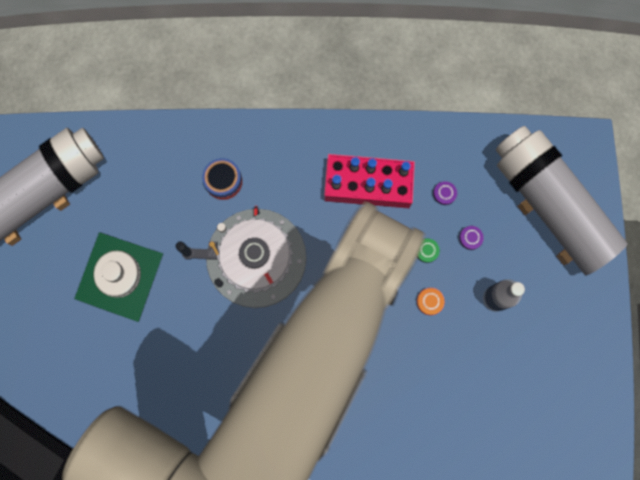

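```bash
python3 - <<'E'
from look import *
p=cam('top')
cv2.imwrite('pics/t8.png',cv2.resize(p['img'][195:310,195:315,::-1],None,fx=5,fy=5,interpolation=cv2.INTER_CUBIC))
q=cam('side')
cv2.imwrite('pics/s8.png',cv2.resize(q['img'][185:290,220:340,::-1],None,fx=5,fy=5,interpolation=cv2.INTER_CUBIC))
m=np.zeros((480,640),bool);m[185:290,220:340]=1
P=cloud(q,m);vv,uu=np.nonzero(m&(q['z_map']>0))
for lo,hi in((.067,.079),(.05,.060)):
    k=(P[:,2]>lo)&(P[:,2]<hi)&(np.hypot(P[:,0]-.5785,P[:,1]-.046)<.1)
    print(k.sum(),np.median(P[k,2]),(P[k].min(0)+P[k].max(0))/2,P[k].max(0)-P[k].min(0), fitc(cv2.convexHull((P[k,:2]).astype(np.float32)).reshape(-1,2).astype(float)))
# from earlier bare-plate picture t3: draw edges of engraved circles
a=cv2.imread('pics/t3.png')[195:310,195:315]
cv2.imwrite('pics/t3c.png',cv2.resize(a,None,fx=5,fy=5,interpolation=cv2.INTER_CUBIC))
print((proj(p,[[.5786,.0463,.06],[.5786,.0463,.078],[.5782,.0436,.078]])-[195,195])*5)
E
```

```text
136 0.07357292120190745 [0.56440487 0.04358046 0.07257011] [0.03688805 0.06664476 0.01062905] (array([0.57013998, 0.04356826]), np.float64(0.0281309317753214))
925 0.05579546871344776 [0.58901127 0.0453132  0.05499394] [0.17837377 0.15886898 0.00986238] (array([0.5822726 , 0.04592711]), np.float64(0.08076742106086592))
[[294.06889413 292.99701148]
 [290.06961724 285.21912221]
 [296.20185122 286.19669338]]
```

View pics/t8.png

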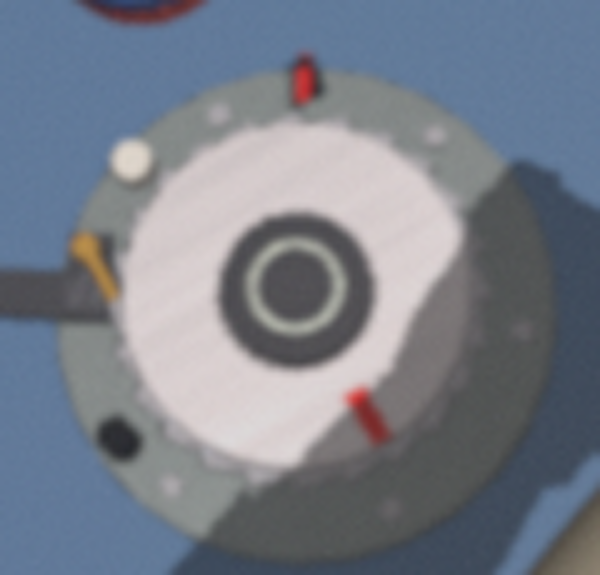

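View pics/t3c.png

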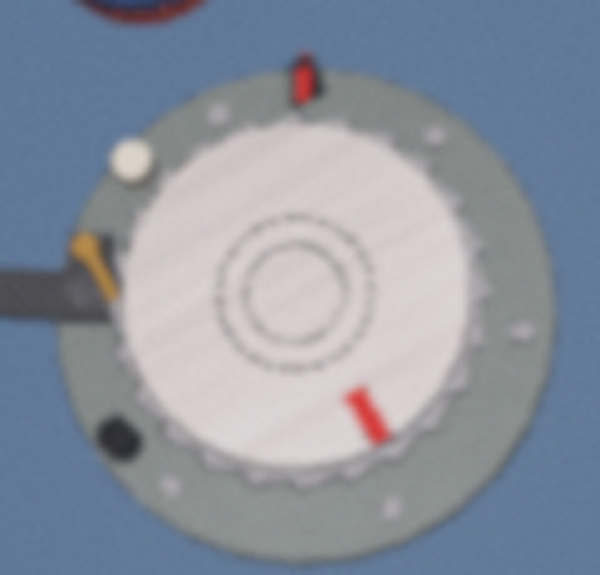

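Disc 68 sits about 2.5 mm short in y of the engraved centre: its ring is at (296,287) in the crop where (290,285) is expected. I'll go back, centre it with the jaws, and use the TCP-to-camera offset this gives for the other discs.

>>> move_arm(deltas=[-1, 0, 0.06, 0, 0, 0, 0, -1, 0, 0.06, 0, 0, 0, 0, -1, 0, 0.06, 0, 0, 0, 0, -1, 0, 0.06, 0, 0, 0, 0, -1, 0, 0, 0, 0, 0, 0, -1, 0, 0, 0, 0, 0, 0], squeeze=30)

```text
clock: 15.25
tcp_pos: [0.5781, 0.0476, 0.1484]
orientation: [-0.001, 0.186, 0.983, -0.0]
wrist_force: [-1.1, -0.7, -0.8]
finger_gap: 0.0853
```

```bash
python3 -c "
from m import *
tool([.5795,.0490,.0705])"
```

```text
t 15.25 tcp [0.5781 0.0476 0.1484] yaw(y axis) deg 68.55 tilt [-0.001 -0.    -1.   ] gap 0.0853 F [-1.1 -0.7 -0.8] j6 0.32
shift tool mm [-0.8  1.8 77.9]
```

>>> move_arm(deltas=[-1, 0.0006, 0.0026, 0.04, 0, 0, 0, -1, 0, 0, 0.03, 0, 0, 0, -1, 0, 0, 0.009, 0, 0, 0, -1, 0, 0, 0, 0, 0, 0, 1, 0, 0, 0, 0, 0, 0, 1, 0, 0, 0, 0, 0, 0, 1, 0, 0, 0, 0, 0, 0, 1, 0, 0, 0, 0, 0, 0])

```text
clock: 16.25
tcp_pos: [0.5803, 0.0485, 0.0717]
orientation: [0.002, 0.187, 0.982, -0.0]
wrist_force: [-1.5, -1.7, 6.4]
finger_gap: 0.0667
```

```bash
python3 -c "
from m import *
tool([.5795,.0490,.0705])"
```

```text
t 16.25 tcp [0.5803 0.0485 0.0717] yaw(y axis) deg 68.39 tilt [ 0.003 -0.001 -1.   ] gap 0.0667 F [-1.5 -1.7  6.4] j6 0.32
shift tool mm [0.9 0.1 1.2]
```

>>> move_arm(deltas=[-1, 0, 0, 0, 0, 0, 0, -1, 0, 0, 0, 0, 0, 0, -1, 0, 0, 0, 0, 0, 0, -1, 0, 0, -0.03, 0, 0, 0, -1, 0, 0, -0.05, 0, 0, 0, -1, -0.0, -0.06, 0, 0, 0, 0, -1, -0.02, -0.058, 0, 0, 0, 0, -1, -0.02, -0.058, 0, 0, 0, 0, -1, -0.02, -0.058, 0, 0, 0, 0, -1, 0, -0.06, 0, 0, 0, 0])

```text
clock: 17.5
tcp_pos: [0.5271, -0.2488, 0.1496]
orientation: [0.001, 0.187, 0.982, -0.0]
wrist_force: [0.8, 0.1, 0.1]
finger_gap: 0.0856
```

```bash
python3 - <<'E'
from look import *
p=cam('top');tool([.4825,-.351,.1])
print('68',clouddisc(p,(254,252),.07,.09,45))
print('plate',clouddisc(p,(254,252),.055,.066,45))
E
```

```text
t 17.55 tcp [ 0.5241 -0.2552  0.1495] yaw(y axis) deg 68.05 tilt [-0.001 -0.004 -1.   ] gap 0.0852 F [-1.4 -5.2  0.3] j6 -0.21
shift tool mm [   2.8 -104.2   50. ]
68 (np.float64(0.0781), array([578.9,  45.8]), 34.3, array([579.2,  45.7]), np.float64(33.8))
plate (np.float64(0.0601), array([578.6,  45.9]), 78.1, array([578.7,  46.6]), np.float64(77.4))
```

>>> move_arm(deltas=[-1, 0.003, -0.057, 0.03, 0, 0, 0, -1, 0, -0.056, 0.03, 0, 0, 0, -1, 0, 0, 0, 0, 0, 0, -1, 0, 0, 0, 0, 0, 0])

```text
clock: 18.05
tcp_pos: [0.4833, -0.3475, 0.091]
orientation: [-0.0, 0.188, 0.982, 0.001]
wrist_force: [0.4, -0.4, -0.0]
finger_gap: 0.0854
```

```bash
python3 -c "
from m import *
tool([.4827,-.3505,.0085])
p=cam('top');cv2.imwrite('pics/t9.png',p['img'][:,:,::-1])"
```

```text
t 18.05 tcp [ 0.4833 -0.3475  0.091 ] yaw(y axis) deg 68.38 tilt [-0.     0.001 -1.   ] gap 0.0854 F [ 0.4 -0.4 -0. ] j6 -0.38
shift tool mm [-0.6 -3.  82.5]
```

View pics/t9.png

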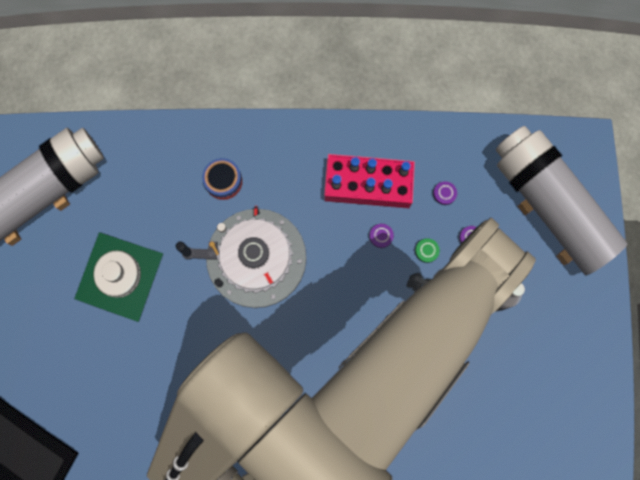

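>>> move_arm(deltas=[-1, 0, -0.0022, 0.04, 0, 0, 0, -1, 0, 0, 0.03, 0, 0, 0, -1, 0, 0, 0.0115, 0, 0, 0, -1, 0, 0, 0, 0, 0, 0, -1, 0, 0, 0, 0, 0, 0, 1, 0, 0, 0, 0, 0, 0, 1, 0, 0, 0, 0, 0, 0, 1, 0, 0, 0, 0, 0, 0, 1, 0, 0, 0, 0, 0, 0, 1, 0, 0, 0, 0, 0, 0], squeeze=50)

```text
clock: 19.35
tcp_pos: [0.4834, -0.3507, 0.0113]
orientation: [0.001, 0.187, 0.982, -0.001]
wrist_force: [0.5, 1.5, 6.2]
finger_gap: 0.06
```

```bash
python3 -c "
from m import *
tool([.5803,.0487,.14])"
```

```text
t 19.35 tcp [ 0.4834 -0.3507  0.0113] yaw(y axis) deg 68.41 tilt [ 0.002 -0.002 -1.   ] gap 0.06 F [0.5 1.5 6.2] j6 -0.39
shift tool mm [  56.5  406.9 -129.1]
```

>>> move_arm(deltas=[1, 0, 0, -0.02, 0, 0, 0, 1, 0, 0, -0.05, 0, 0, 0, 1, 0, 0, -0.06, 0, 0, 0, 1, 0.007, 0.05, 0, 0, 0, 0, 1, 0.007, 0.05, 0, 0, 0, 0, 1, 0.007, 0.05, 0, 0, 0, 0, 1, 0.007, 0.05, 0, 0, 0, 0, 1, 0.007, 0.05, 0, 0, 0, 0, 1, 0.007, 0.05, 0, 0, 0, 0, 1, 0.007, 0.05, 0, 0, 0, 0], squeeze=80)

```text
clock: 20.6
tcp_pos: [0.5659, -0.005, 0.14]
orientation: [0.0, 0.187, 0.982, 0.0]
wrist_force: [1.2, -0.8, -1.4]
finger_gap: 0.0593
```

>>> move_arm(deltas=[1, 0.0075, 0.05, 0, 0, 0, 0, 1, 0, 0.007, 0, 0, 0, 0, 1, 0, 0, 0, 0, 0, 0, 1, 0, 0, 0.02, 0, 0, 0, 1, 0, 0, 0.015, 0, 0, 0, 1, 0, 0, 0, 0, 0, 0, 1, 0, 0, 0, 0, 0, 0])

```text
clock: 21.48
tcp_pos: [0.5799, 0.0486, 0.105]
orientation: [0.0, 0.188, 0.982, 0.0]
wrist_force: [0.3, -0.4, -2.1]
finger_gap: 0.0593
```

```bash
python3 -c "
from m import *
tool([.5803,.0487,.0893])
p=cam('side')
cv2.imwrite('pics/s10.png',cv2.resize(p['img'][160:300,200:360,::-1],None,fx=4.5,fy=4.5))"
```

```text
t 21.48 tcp [0.5799 0.0486 0.105 ] yaw(y axis) deg 68.36 tilt [ 0.  0. -1.] gap 0.0593 F [ 0.3 -0.4 -2.1] j6 0.32
shift tool mm [-0.3  0.2 15.7]
```

View pics/s10.png

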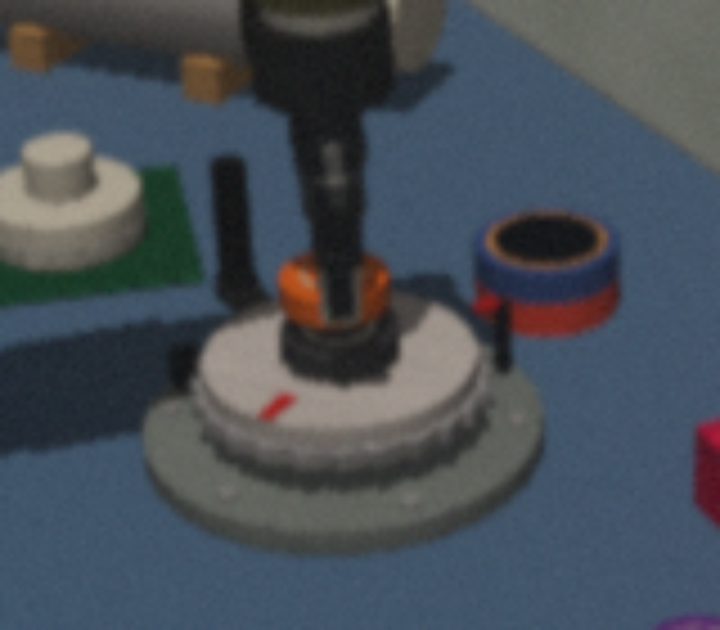

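The orange disc is held just above the grey one and in line with it.

>>> move_arm(deltas=[1, 0, 0, 0.01, 0, 0, 0, 1, 0, 0, 0.004, 0, 0, 0, 1, 0, 0, 0, 0, 0, 0, 1, 0, 0, 0.001, 0, 0, 0, 1, 0, 0, 0, 0, 0, 0])

```text
clock: 22.15
tcp_pos: [0.5799, 0.0493, 0.0898]
orientation: [0.0, 0.187, 0.982, 0.0]
wrist_force: [-0.7, 0.3, -1.9]
finger_gap: 0.0592
```

```bash
python3 -c "
from m import *
tool([.5803,.0487,.0893])"
```

```text
t 22.15 tcp [0.5799 0.0493 0.0898] yaw(y axis) deg 68.42 tilt [ 0.  0. -1.] gap 0.0592 F [-0.7  0.3 -1.9] j6 0.32
shift tool mm [-0.6 -0.4  0.5]
```

>>> move_arm(deltas=[1, 0, 0, 0.001, 0, 0, 0, 1, 0, 0, 0, 0, 0, 0, -1, 0, 0, 0, 0, 0, 0, -1, 0, 0, 0, 0, 0, 0, -1, 0, 0, 0, 0, 0, 0, -1, 0, 0, -0.03, 0, 0, 0, -1, 0, 0, -0.03, 0, 0, 0, -1, -0.0234, -0.0514, 0, 0, 0, 0, -1, -0.0234, -0.0514, 0, 0, 0, 0, -1, -0.0234, -0.0514, 0, 0, 0, 0])

```text
clock: 23.4
tcp_pos: [0.5885, -0.1214, 0.1489]
orientation: [0.0, 0.187, 0.982, 0.0]
wrist_force: [0.5, -0.6, 0.4]
finger_gap: 0.0851
```

>>> move_arm(deltas=[-1, -0.0234, -0.0514, 0, 0, 0, 0, -1, -0.0234, -0.0514, 0, 0, 0, 0, -1, -0.0234, -0.0514, 0, 0, 0, 0, -1, -0.0231, -0.0515, 0, 0, 0, 0, -1, 0, 0, 0, 0, 0, 0, -1, 0, 0, 0, 0, 0, 0])

```text
clock: 24.15
tcp_pos: [0.599, -0.3454, 0.148]
orientation: [-0.001, 0.188, 0.982, 0.001]
wrist_force: [0.8, 0.4, 0.0]
finger_gap: 0.0853
```

```bash
python3 - <<'E'
from look import *
p=cam('top','t11');tool([.5996,-.3455,.009])
print('62',clouddisc(p,(254,252),.088,.108,45))
print('68',clouddisc(p,(254,252),.07,.086,45))
print('plate',clouddisc(p,(254,252),.055,.066,45))
E
```

```text
t 24.2 tcp [ 0.5992 -0.3446  0.1483] yaw(y axis) deg 68.44 tilt [-0.001  0.001 -1.   ] gap 0.086 F [-0.5  0.4  0.2] j6 -0.26
shift tool mm [ -0.9  -0.7 139.3]
62 (np.float64(0.096), array([578. ,  46.7]), 31.4, array([578. ,  46.8]), np.float64(31.0))
68 (np.float64(0.0778), array([578.7,  45. ]), 34.1, array([578.6,  45.3]), np.float64(33.6))
plate (np.float64(0.0601), array([578.6,  46.1]), 78.2, array([578.7,  46.6]), np.float64(77.3))
```

View pics/t11.png

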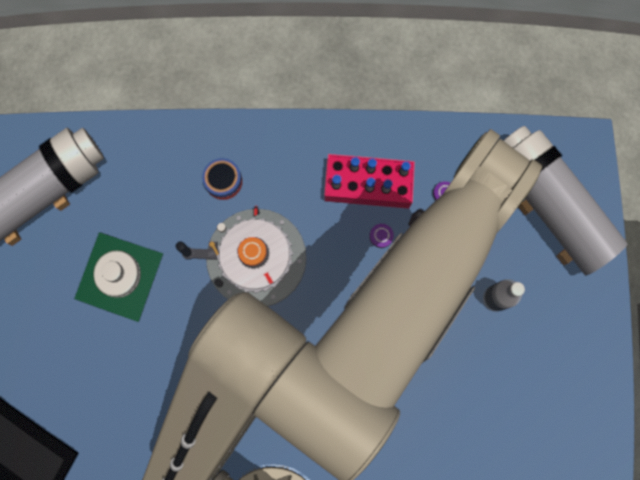

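Orange is placed and centred to under 1 mm. The green disc is under the gripper, so I'll check it in the side picture before going down.

```bash
python3 - <<'E'
from look import *
p=cam('side')
cv2.imwrite('pics/s12.png',cv2.resize(p['img'][250:400,270:470,::-1],None,fx=3.8,fy=3.8,interpolation=2))
E
```

```text
(no output)
```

View pics/s12.png

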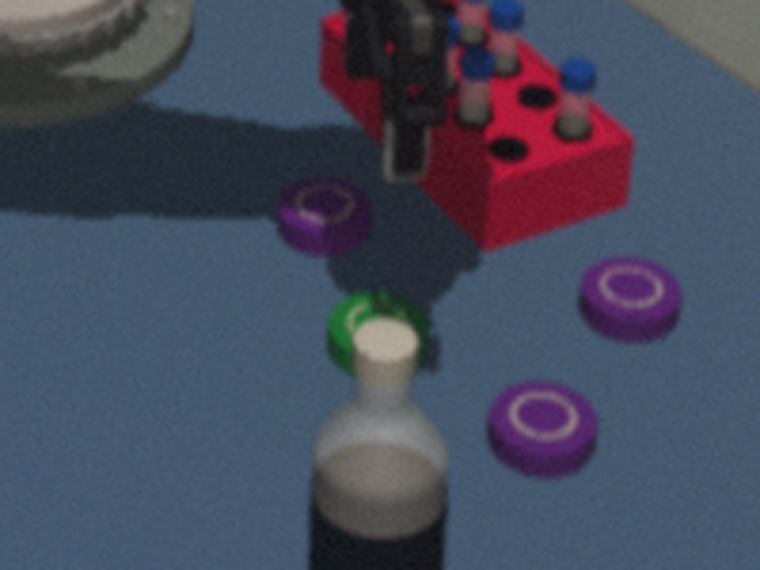

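Green is still at its place, at (369,338) in the side picture, with the purple discs clear of the fingers.

>>> move_arm(deltas=[-1, 0, 0, 0.05, 0, 0, 0, -1, 0, 0, 0.05, 0, 0, 0, -1, 0, 0, 0.025, 0, 0, 0, -1, 0, 0, 0.012, 0, 0, 0, -1, 0, 0, 0, 0, 0, 0, 1, 0, 0, 0, 0, 0, 0, 1, 0, 0, 0, 0, 0, 0, 1, 0, 0, 0, 0, 0, 0, 1, 0, 0, 0, 0, 0, 0, 1, 0, 0, 0, 0, 0, 0], squeeze=50)

```text
clock: 25.5
tcp_pos: [0.6007, -0.3464, 0.014]
orientation: [0.002, 0.187, 0.982, -0.001]
wrist_force: [0.8, 1.2, 6.2]
finger_gap: 0.0539
```

```bash
python3 -c "
from m import *
tool([.5801,.049,.16])"
```

```text
t 25.5 tcp [ 0.6007 -0.3464  0.014 ] yaw(y axis) deg 68.41 tilt [ 0.003 -0.002 -1.   ] gap 0.0539 F [0.8 1.2 6.2] j6 -0.26
shift tool mm [ 164.1  360.  -146.8]
```

>>> move_arm(deltas=[1, 0, 0, -0.03, 0, 0, 0, 1, 0, 0, -0.055, 0, 0, 0, 1, 0, 0, -0.06, 0, 0, 0, 1, 0.0234, 0.0514, 0, 0, 0, 0, 1, 0.0234, 0.0514, 0, 0, 0, 0, 1, 0.0234, 0.0514, 0, 0, 0, 0, 1, 0.0234, 0.0514, 0, 0, 0, 0, 1, 0.0234, 0.0514, 0, 0, 0, 0, 1, 0.0234, 0.0514, 0, 0, 0, 0, 1, 0.0231, 0.0515, 0, 0, 0, 0], squeeze=80)

```text
clock: 26.75
tcp_pos: [0.5796, 0.0509, 0.1573]
orientation: [0.001, 0.187, 0.982, 0.0]
wrist_force: [1.0, 1.0, -1.0]
finger_gap: 0.0527
```

>>> move_arm(deltas=[1, 0, 0, 0, 0, 0, 0, 1, 0, 0, 0, 0, 0, 0, 1, 0, 0, 0.02, 0, 0, 0, 1, 0, 0, 0.01, 0, 0, 0, 1, 0, 0, 0, 0, 0, 0])

```text
clock: 27.38
tcp_pos: [0.5791, 0.0481, 0.1258]
orientation: [-0.001, 0.188, 0.982, -0.0]
wrist_force: [-0.8, 1.2, -1.7]
finger_gap: 0.0527
```

```bash
python3 -c "
from m import *
tool([.5801,.049,.11])
p=cam('side')
cv2.imwrite('pics/s13.png',cv2.resize(p['img'][160:300,200:360,::-1],None,fx=4.5,fy=4.5))"
```

```text
t 27.38 tcp [0.5791 0.0481 0.1258] yaw(y axis) deg 68.31 tilt [-0.002  0.    -1.   ] gap 0.0527 F [-0.8  1.2 -1.7] j6 0.32
shift tool mm [-0.6  1.2 15.8]
```

View pics/s13.png

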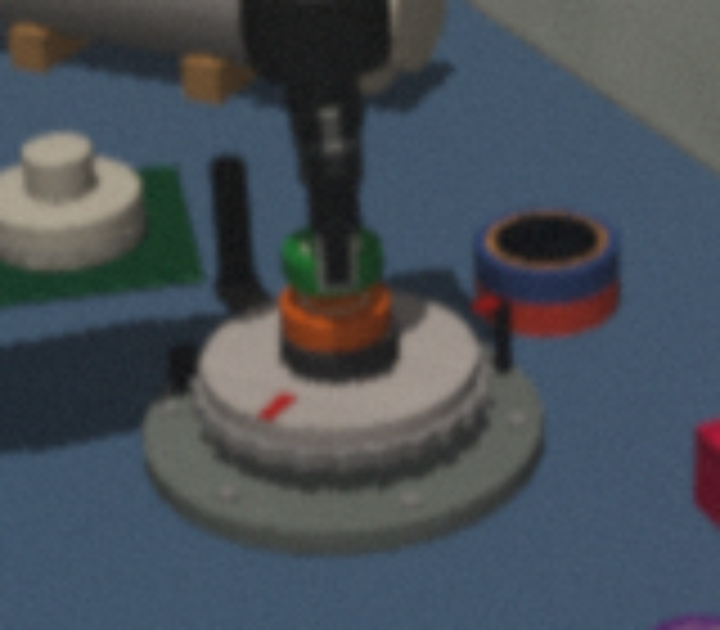

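The green disc hangs above the orange one and in line with it.

>>> move_arm(deltas=[1, 0, 0.0005, 0.01, 0, 0, 0, 1, 0, 0, 0.004, 0, 0, 0, 1, 0, 0, 0, 0, 0, 0, 1, 0, 0, 0.001, 0, 0, 0, 1, 0, 0, 0, 0, 0, 0])

```text
clock: 28.05
tcp_pos: [0.5801, 0.0498, 0.1119]
orientation: [0.0, 0.187, 0.982, 0.0]
wrist_force: [-0.3, -0.2, -1.7]
finger_gap: 0.0529
```

```bash
python3 -c "
from m import *
tool([.5801,.049,.11])"
```

```text
t 28.05 tcp [0.5801 0.0498 0.1119] yaw(y axis) deg 68.42 tilt [ 0.  0. -1.] gap 0.0529 F [-0.3 -0.2 -1.7] j6 0.32
shift tool mm [-0.3 -0.7  1.9]
```

>>> move_arm(deltas=[1, 0, 0, 0.001, 0, 0, 0, 1, 0, 0, 0, 0, 0, 0, 1, 0, 0, 0.001, 0, 0, 0, 1, 0, 0, 0, 0, 0, 0])

```text
clock: 28.55
tcp_pos: [0.5801, 0.0497, 0.1103]
orientation: [0.0, 0.187, 0.982, 0.0]
wrist_force: [-1.9, -0.1, 3.9]
finger_gap: 0.0528
```

```bash
python3 -c "
from m import *
tool([.5801,.049,.11])"
```

```text
t 28.55 tcp [0.5801 0.0497 0.1103] yaw(y axis) deg 68.41 tilt [ 0.001  0.    -1.   ] gap 0.0528 F [-1.9 -0.1  3.9] j6 0.32
shift tool mm [-0.3 -0.7  0.3]
```

>>> move_arm(deltas=[-1, 0, 0, 0, 0, 0, 0, -1, 0, 0, 0, 0, 0, 0, -1, 0, 0, 0, 0, 0, 0, -1, 0, 0, -0.03, 0, 0, 0, -1, 0, 0, -0.05, 0, 0, 0, -1, 0, -0.06, 0, 0, 0, 0, -1, 0, -0.06, 0, 0, 0, 0, -1, 0, -0.06, 0, 0, 0, 0, -1, 0, -0.06, 0, 0, 0, 0, -1, 0, 0, 0, 0, 0, 0])

```text
clock: 29.8
tcp_pos: [0.4904, -0.1771, 0.1897]
orientation: [0.0, 0.191, 0.982, -0.0]
wrist_force: [0.5, 1.0, -0.3]
finger_gap: 0.0854
```

```bash
cat > state.py <<'E'
from look import *
def red(p,z=.06,ax=(.5786,.0463)):
    m=np.zeros((480,640),bool);m[190:320,190:320]=1
    g=p['img'].astype(int);b=(g[...,0]>90)&(g[...,0]>2*g[...,1])&(g[...,0]>2*g[...,2])&m
    n,l,st,ce=cv2.connectedComponentsWithStats(b.astype(np.uint8))
    for i in range(1,n):
        if st[i,4]>5:
            vv,uu=np.nonzero(l==i);w=np.ones(len(uu));X=at_z(p,np.c_[uu,vv],z).mean(0);d=X[:2]-ax
            print('red px',np.round(ce[i],1),st[i,4],'ang',round(np.degrees(np.arctan2(d[1],d[0])),2),'r',round(np.hypot(*d),4),'zmed',np.round(np.median(cloud(p,l==i)[:,2]),3))
def knob(p,ax=(.5786,.0463)):
    m=np.zeros((480,640),bool);m[130:340,110:300]=1
    P=cloud(p,m);r=np.hypot(P[:,0]-ax[0],P[:,1]-ax[1])
    k=(P[:,2]>.100)&(P[:,2]<.125)&(r>.13)&(r<.18)
    if k.sum()<4: print('knob n',k.sum());return
    X=(P[k].min(0)+P[k].max(0))/2;d=X[:2]-ax
    print('knob n',k.sum(),np.round(X,4),'ang',round(np.degrees(np.arctan2(d[1],d[0])),2),'r',round(np.hypot(*d),4),'ext',np.round(np.ptp(P[k],0),3))
E
python3 - <<'E'
from state import *
p=cam('top','t14');tool()
for lo,hi in((.105,.125),(.088,.104),(.07,.086),(.055,.066)): print(clouddisc(p,(254,252),lo,hi,45))
red(p);knob(p)
cv2.imwrite('pics/t14c.png',cv2.resize(p['img'][150:310,140:340,::-1],None,fx=3.8,fy=3.8,interpolation=cv2.INTER_CUBIC))
# white and black stops: project known angles guess
E
```

```text
t 29.85 tcp [ 0.491  -0.1752  0.1897] yaw(y axis) deg 68.16 tilt [ 0.  0. -1.] gap 0.0851 F [-0.   0.7  0.9] j6 -0.12
(np.float64(0.114), array([578.2,  47. ]), 28.5, array([578.4,  47. ]), np.float64(28.0))
(np.float64(0.0958), array([577.3,  46.5]), 31.0, array([577.6,  46.7]), np.float64(30.7))
(np.float64(0.0782), array([578.8,  45.2]), 34.0, array([578.7,  45.3]), np.float64(33.5))
(np.float64(0.06), array([578.6,  45.9]), 78.1, array([578.7,  46.7]), np.float64(77.3))
red px [255.4 211.1] 25 ang -0.26 r 0.097 zmed 0.066
red px [268.2 277.8] 29 ang -148.09 r 0.0632 zmed 0.061
knob n 90 [0.5838 0.2004 0.111 ] ang 88.08 r 0.1542 ext [0.021 0.022 0.022]
```

View pics/t14c.png

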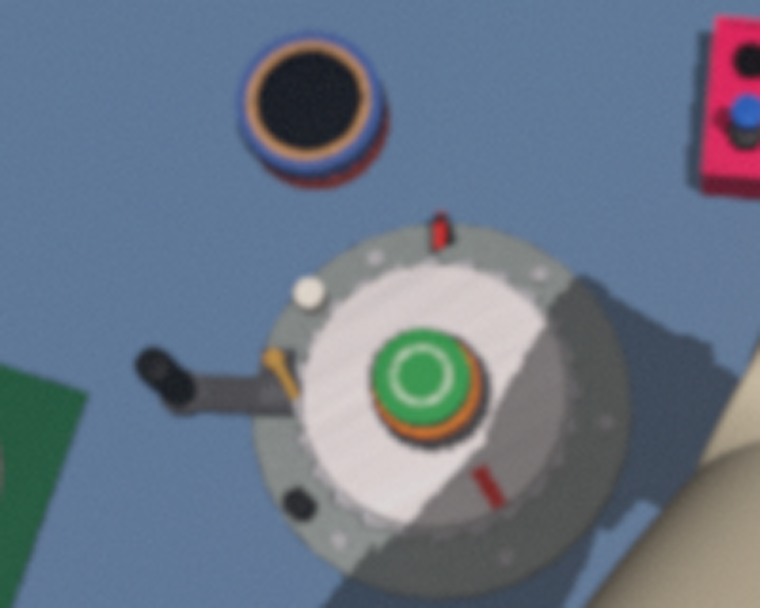

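Stack: the green, orange and grey centres are all within about 1.5 mm of the axis. Knob at (0.584,0.200), 88°, r 0.154. Next I'll bring the half-open gripper over the knob.

>>> move_arm(deltas=[-1, 0.0074, 0.0551, 0, 0, 0, 0, -1, 0.0074, 0.0551, 0, 0, 0, 0, 0, 0.0074, 0.0551, 0, 0, 0, 0, 0, 0.0074, 0.0551, 0, 0, 0, 0, 0, 0.0074, 0.0551, 0, 0, 0, 0, 0, 0.0074, 0.0551, 0, 0, 0, 0, 0, 0.0074, 0.0551, 0, 0, 0, 0, 0, 0, 0, 0, 0, 0, 10, 0, 0, 0, 0, 0, 0, 10, 0, 0, 0, 0, 0, 0, 10])

```text
clock: 31.1
tcp_pos: [0.5846, 0.2068, 0.1893]
orientation: [-0.0, 0.436, 0.9, -0.0]
wrist_force: [-1.1, 0.4, 0.6]
finger_gap: 0.0427
```

>>> move_arm(deltas=[0, 0, 0, 0, 0, 0, 10, 0, 0, 0, 0, 0, 0, 10, 0, 0, 0, 0, 0, 0, 10, 0, 0, 0, 0, 0, 0, 10, 0, 0, 0, 0, 0, 0, 0, 0, 0, 0, 0, 0, 0, 0])

```text
clock: 31.85
tcp_pos: [0.585, 0.2053, 0.1896]
orientation: [-0.0, 0.715, 0.699, -0.0]
wrist_force: [0.2, 0.9, 0.1]
finger_gap: 0.0424
```

```bash
python3 - <<'E'
from state import *
p=cam('top','t15');tool([.5848,.2025,.092])
q=cam('side')
cv2.imwrite('pics/s15.png',cv2.resize(q['img'][130:290,180:380,::-1],None,fx=3.8,fy=3.8,interpolation=cv2.INTER_CUBIC))
E
```

```text
t 31.9 tcp [0.5851 0.205  0.1896] yaw(y axis) deg -1.39 tilt [-0.  0. -1.] gap 0.0428 F [ 0.5  0.8 -0.5] j6 1.8
shift tool mm [-2.6 -0.2 97.6]
```

View pics/s15.png

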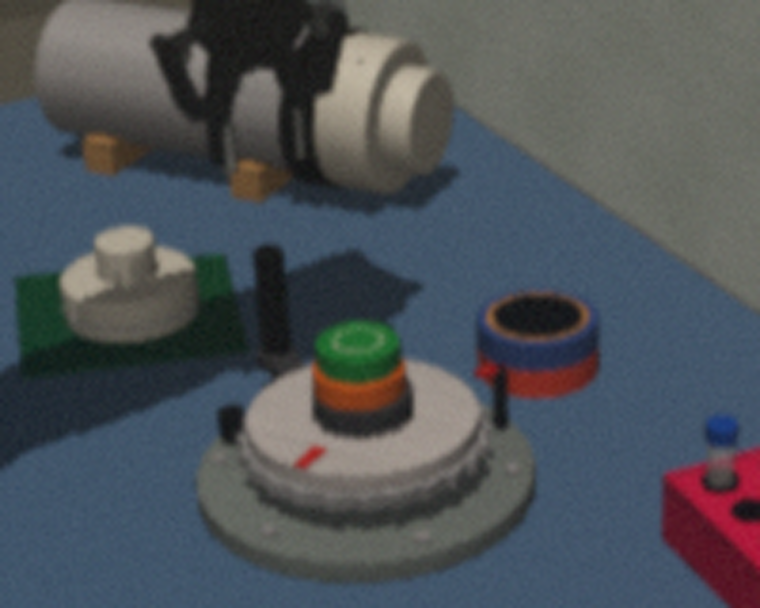

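The jaws stand over the knob, clear on both sides, and the stack is standing. I'll go down and narrow the jaws round it.

>>> move_arm(deltas=[0, -0.0025, 0, 0.04, 0, 0, 0, 0, 0, 0, 0.04, 0, 0, 0, 0, 0, 0, 0.017, 0, 0, 0, 0.36, 0, 0, 0, 0, 0, 0, 0.36, 0, 0, 0, 0, 0, 0, 0.36, 0, 0, 0, 0, 0, 0], squeeze=20)

```text
clock: 32.7
tcp_pos: [0.5866, 0.202, 0.0945]
orientation: [0.001, 0.717, 0.697, 0.001]
wrist_force: [-0.1, 1.2, 0.3]
finger_gap: 0.0268
```

```bash
python3 - <<'E'
from state import *
tool([.5848,.2025,.092])
q=cam('side')
cv2.imwrite('pics/s16.png',cv2.resize(q['img'][130:290,180:380,::-1],None,fx=3.8,fy=3.8,interpolation=cv2.INTER_CUBIC))
E
```

```text
t 32.7 tcp [0.5866 0.202  0.0945] yaw(y axis) deg -1.58 tilt [ 0.003  0.001 -1.   ] gap 0.0268 F [-0.1  1.2  0.3] j6 1.8
shift tool mm [ 0.4 -1.8  2.5]
```

View pics/s16.png

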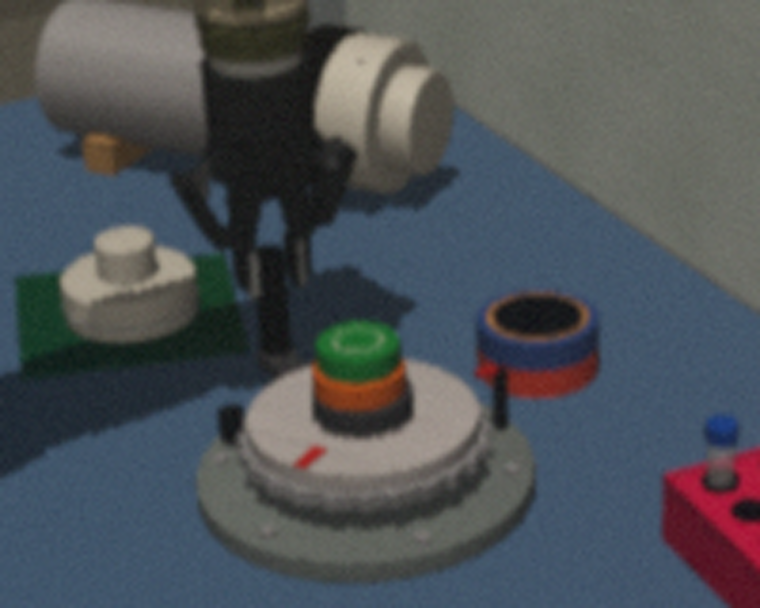

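>>> move_arm(deltas=[0.36, -0.0004, 0.0108, 0, 0, 0, 4, 0.36, -0.0004, 0.0108, 0, 0, 0, 4, 0.36, -0.0004, 0.0108, 0, 0, 0, 4, 0.36, -0.0004, 0.0108, 0, 0, 0, 4, 0.36, -0.0004, 0.0108, 0, 0, 0, 4, 0.36, -0.0004, 0.0108, 0, 0, 0, 4, 0.36, -0.0004, 0.0108, 0, 0, 0, 4, 0.36, 0, 0, 0, 0, 0, 0])

```text
clock: 33.75
tcp_pos: [0.6584, 0.1811, 0.0934]
orientation: [0.0, 0.864, 0.503, 0.001]
wrist_force: [-0.2, -0.1, 0.3]
finger_gap: 0.027
```

```bash
cat > tk.py <<'E'
from state import *
s,R=tool()
d=s['tcp_pos'][:2]-np.array([.5797,.0488]);print('TCP polar',np.degrees(np.arctan2(d[1],d[0])).round(2),np.hypot(*d).round(4))
p=cam('top')
red(p);knob(p)
E
python3 tk.py
```

```text
t 33.75 tcp [0.6584 0.1811 0.0934] yaw(y axis) deg -29.59 tilt [ 0.002  0.    -1.   ] gap 0.027 F [-0.2 -0.1  0.3] j6 2.24
TCP polar 59.25 0.154
red px [255.4 211.1] 25 ang -0.26 r 0.097 zmed 0.064
red px [268.3 278. ] 30 ang -148.18 r 0.0635 zmed 0.06
knob n 58 [0.657  0.1742 0.1125] ang 58.5 r 0.15 ext [0.056 0.032 0.025]
```

>>> move_arm(deltas=[0.36, 0, 0.004, 0, 0, 0, 1.5, 0.36, 0, 0.004, 0, 0, 0, 1.5, 0.36, 0, 0, 0, 0, 0, 0, 0.36, 0, 0, 0, 0, 0, 0])

```text
clock: 34.3
tcp_pos: [0.6643, 0.1775, 0.0927]
orientation: [-0.0, 0.877, 0.48, -0.0]
wrist_force: [-0.4, 1.0, 0.2]
finger_gap: 0.0275
```

```bash
python3 tk.py
```

```text
t 34.3 tcp [0.6643 0.1775 0.0927] yaw(y axis) deg -32.57 tilt [-0.  0. -1.] gap 0.0275 F [-0.4  1.   0.2] j6 2.28
TCP polar 56.7 0.154
red px [255.4 211.1] 25 ang -0.26 r 0.097 zmed 0.065
red px [268.3 278. ] 30 ang -148.18 r 0.0635 zmed 0.061
knob n 52 [0.6588 0.1729 0.1123] ang 57.65 r 0.1498 ext [0.046 0.032 0.022]
```

>>> move_arm(deltas=[0.36, 0, 0.003, 0, 0, 0, 1, 0.36, 0, 0, 0, 0, 0, 0, 0.36, 0, 0, 0, 0, 0, 0])

```text
clock: 34.72
tcp_pos: [0.6643, 0.1773, 0.0926]
orientation: [-0.002, 0.881, 0.473, -0.002]
wrist_force: [-7.9, 3.3, 4.6]
finger_gap: 0.0272
```

```bash
python3 tk.py
```

```text
t 34.73 tcp [0.6643 0.1773 0.0926] yaw(y axis) deg -33.51 tilt [-0.005  0.002 -1.   ] gap 0.0272 F [-7.9  3.3  4.6] j6 2.3
TCP polar 56.64 0.1538
red px [255.4 211.1] 25 ang -0.26 r 0.097 zmed 0.063
red px [268.3 278. ] 30 ang -148.18 r 0.0635 zmed 0.061
knob n 61 [0.6587 0.1723 0.1122] ang 57.55 r 0.1493 ext [0.046 0.034 0.024]
```

At the white stop there is about 8 N of reaction, and the plate's mark is unmoved at -148.2°. Now I'll drive towards black.

>>> move_arm(deltas=[0.36, 0, -0.003, 0, 0, 0, -1, 0.36, -0.0004, -0.0108, 0, 0, 0, -4, 0.36, -0.0004, -0.0108, 0, 0, 0, -4, 0.36, -0.0004, -0.0108, 0, 0, 0, -4, 0.36, -0.0004, -0.0108, 0, 0, 0, -4, 0.36, -0.0004, -0.0108, 0, 0, 0, -4, 0.36, -0.0004, -0.0108, 0, 0, 0, -4, 0.36, -0.0004, -0.0108, 0, 0, 0, -4, 0.36, -0.0004, -0.0108, 0, 0, 0, -4, 0.36, 0, 0, 0, 0, 0, 0])

```text
clock: 36.02
tcp_pos: [0.5828, 0.2017, 0.0931]
orientation: [0.0, 0.711, 0.703, 0.0]
wrist_force: [0.9, 0.2, -0.6]
finger_gap: 0.0274
```

```bash
python3 tk.py
```

```text
t 36.02 tcp [0.5828 0.2017 0.0931] yaw(y axis) deg -0.62 tilt [ 0.001 -0.    -1.   ] gap 0.0274 F [ 0.9  0.2 -0.6] j6 1.78
TCP polar 88.82 0.1529
red px [255.4 211.1] 25 ang -0.26 r 0.097 zmed 0.065
red px [278.6 267.3] 33 ang -118.28 r 0.0631 zmed 0.06
knob n 18 [0.5699 0.1914 0.1104] ang 93.43 r 0.1454 ext [0.03  0.008 0.02 ]
```

>>> move_arm(deltas=[0.36, -0.0002, -0.0108, 0, 0, 0, -4, 0.36, -0.0002, -0.0108, 0, 0, 0, -4, 0.36, -0.0002, -0.0108, 0, 0, 0, -4, 0.36, -0.0002, -0.0108, 0, 0, 0, -4, 0.36, -0.0002, -0.0108, 0, 0, 0, -4, 0.36, -0.0002, -0.0108, 0, 0, 0, -4, 0.36, -0.0002, -0.0108, 0, 0, 0, -4, 0.36, -0.0001, -0.0054, 0, 0, 0, -2, 0.36, 0, 0, 0, 0, 0, 0])

```text
clock: 37.2
tcp_pos: [0.5054, 0.1826, 0.093]
orientation: [0.0, 0.505, 0.863, 0.0]
wrist_force: [1.1, 1.1, 1.1]
finger_gap: 0.0275
```

```bash
python3 tk.py
```

```text
t 37.2 tcp [0.5054 0.1826 0.093 ] yaw(y axis) deg 29.3 tilt [ 0.001 -0.    -1.   ] gap 0.0275 F [1.1 1.1 1.1] j6 1.26
TCP polar 119.05 0.1531
red px [255.4 211.1] 25 ang -0.26 r 0.097 zmed 0.064
red px [282.5 253. ] 30 ang -88.06 r 0.0635 zmed 0.059
knob n 3
```

Plate at -88°. I'll creep to the black stop.

>>> move_arm(deltas=[0.36, 0, -0.004, 0, 0, 0, -1.5, 0.36, 0, -0.004, 0, 0, 0, -1.5, 0.36, 0, -0.002, 0, 0, 0, -0.5, 0.36, 0, 0, 0, 0, 0, 0, 0.36, 0, 0, 0, 0, 0, 0])

```text
clock: 37.88
tcp_pos: [0.4987, 0.1787, 0.0931]
orientation: [0.002, 0.477, 0.879, 0.002]
wrist_force: [8.3, 2.8, -6.0]
finger_gap: 0.0272
```

```bash
python3 tk.py
```

```text
t 37.88 tcp [0.4987 0.1787 0.0931] yaw(y axis) deg 32.96 tilt [ 0.005  0.002 -1.   ] gap 0.0272 F [ 8.3  2.8 -6. ] j6 1.19
TCP polar 121.94 0.1531
red px [255.4 211.1] 25 ang -0.26 r 0.097 zmed 0.065
red px [282.5 251.5] 31 ang -84.92 r 0.0636 zmed 0.06
knob n 1
```

>>> move_arm(deltas=[0.36, 0, 0.005, 0, 0, 0, 2, 0.36, -0.0004, 0.0135, 0, 0, 0, 5, 0.36, -0.0004, 0.0135, 0, 0, 0, 5, 0.36, -0.0004, 0.0135, 0, 0, 0, 5, 0.36, -0.0004, 0.0135, 0, 0, 0, 5, 0.36, -0.0004, 0.0135, 0, 0, 0, 5, 0.36, -0.0004, 0.0135, 0, 0, 0, 5, 0.36, -0.0004, 0.0135, 0, 0, 0, 5, 0.36, -0.0004, 0.0135, 0, 0, 0, 5, 0.36, -0.0004, 0.0135, 0, 0, 0, 5])

```text
clock: 39.17
tcp_pos: [0.616, 0.1994, 0.092]
orientation: [-0.001, 0.789, 0.614, -0.001]
wrist_force: [-0.7, -2.1, -0.7]
finger_gap: 0.0274
```

```bash
python3 tk.py
```

```text
t 39.17 tcp [0.616  0.1994 0.092 ] yaw(y axis) deg -14.19 tilt [-0.003 -0.    -1.   ] gap 0.0274 F [-0.7 -2.1 -0.7] j6 2.01
TCP polar 76.45 0.1549
red px [255.4 211.1] 25 ang -0.26 r 0.097 zmed 0.065
red px [282.5 251.5] 31 ang -84.92 r 0.0636 zmed 0.06
knob n 48 [0.6076 0.1907 0.1122] ang 78.64 r 0.1473 ext [0.049 0.02  0.024]
```

>>> move_arm(deltas=[0.36, -0.0006, 0.0135, 0, 0, 0, 5, 0.36, -0.0006, 0.0135, 0, 0, 0, 5, 0.36, -0.0006, 0.0135, 0, 0, 0, 5, 0.36, -0.0002, 0.006, 0, 0, 0, 2, 0.36, 0, 0.003, 0, 0, 0, 1, 0.36, 0, 0.002, 0, 0, 0, 0.5, 0.36, 0, 0, 0, 0, 0, 0])

```text
clock: 40.1
tcp_pos: [0.664, 0.179, 0.0927]
orientation: [-0.0, 0.877, 0.481, -0.0]
wrist_force: [0.9, 0.0, 0.2]
finger_gap: 0.0274
```

```bash
python3 tk.py
```

```text
t 40.1 tcp [0.664  0.179  0.0927] yaw(y axis) deg -32.55 tilt [-0.  0. -1.] gap 0.0274 F [0.9 0.  0.2] j6 2.29
TCP polar 57.06 0.1551
red px [255.4 211.1] 25 ang -0.26 r 0.097 zmed 0.066
red px [282.5 251.5] 31 ang -84.92 r 0.0636 zmed 0.06
knob n 55 [0.6619 0.1717 0.1119] ang 56.39 r 0.1505 ext [0.052 0.029 0.023]
```

>>> move_arm(deltas=[0.36, -0.0003, -0.0067, 0, 0, 0, -2.5, 0.36, -0.0006, -0.0135, 0, 0, 0, -5, 0.36, -0.0006, -0.0135, 0, 0, 0, -5, 0.36, -0.0006, -0.0135, 0, 0, 0, -5, 0.36, -0.0006, -0.0135, 0, 0, 0, -5, 0.36, -0.0006, -0.0135, 0, 0, 0, -5, 0.36, -0.0006, -0.0135, 0, 0, 0, -5, 0.36, -0.0006, -0.0135, 0, 0, 0, -5, 0.36, -0.0006, -0.0135, 0, 0, 0, -5, 0.36, -0.0006, -0.0135, 0, 0, 0, -5])

```text
clock: 41.4
tcp_pos: [0.5412, 0.1986, 0.0932]
orientation: [0.001, 0.607, 0.795, 0.001]
wrist_force: [3.4, 1.9, -1.2]
finger_gap: 0.0271
```

```bash
python3 tk.py
```

```text
t 41.4 tcp [0.5412 0.1986 0.0932] yaw(y axis) deg 15.22 tilt [ 0.003  0.001 -1.   ] gap 0.0271 F [ 3.4  1.9 -1.2] j6 1.52
TCP polar 104.41 0.1547
red px [255.4 211.1] 25 ang -0.26 r 0.097 zmed 0.065
red px [274. 233.] 35 ang -42.69 r 0.0642 zmed 0.06
knob n 10 [0.5198 0.1811 0.1124] ang 113.56 r 0.147 ext [0.015 0.006 0.023]
```

>>> move_arm(deltas=[0.36, -0.0005, -0.0108, 0, 0, 0, -4, 0.36, -0.0005, -0.0108, 0, 0, 0, -4, 0.36, -0.0005, -0.0108, 0, 0, 0, -4, 0.36, -0.0003, -0.0065, 0, 0, 0, -2.4, 0.36, 0, -0.004, 0, 0, 0, -1.4, 0.36, 0, 0, 0, 0, 0, 0, 0.36, 0, 0, 0, 0, 0, 0])

```text
clock: 42.32
tcp_pos: [0.5019, 0.1808, 0.0929]
orientation: [0.0, 0.495, 0.869, 0.0]
wrist_force: [1.2, 1.0, 1.0]
finger_gap: 0.0274
```

```bash
sed -i '$a cv2.imwrite("pics/tk.png",cv2.resize(p["img"][150:310,140:340,::-1],None,fx=3.8,fy=3.8,interpolation=cv2.INTER_CUBIC))' tk.py; python3 tk.py
```

```text
t 42.33 tcp [0.5019 0.1808 0.0929] yaw(y axis) deg 30.69 tilt [ 0. -0. -1.] gap 0.0274 F [1.2 1.  1. ] j6 1.23
TCP polar 120.51 0.1532
red px [255.4 211.1] 25 ang -0.26 r 0.097 zmed 0.064
red px [267.5 228.1] 29 ang -26.27 r 0.0648 zmed 0.06
knob n 3
```

View pics/tk.png

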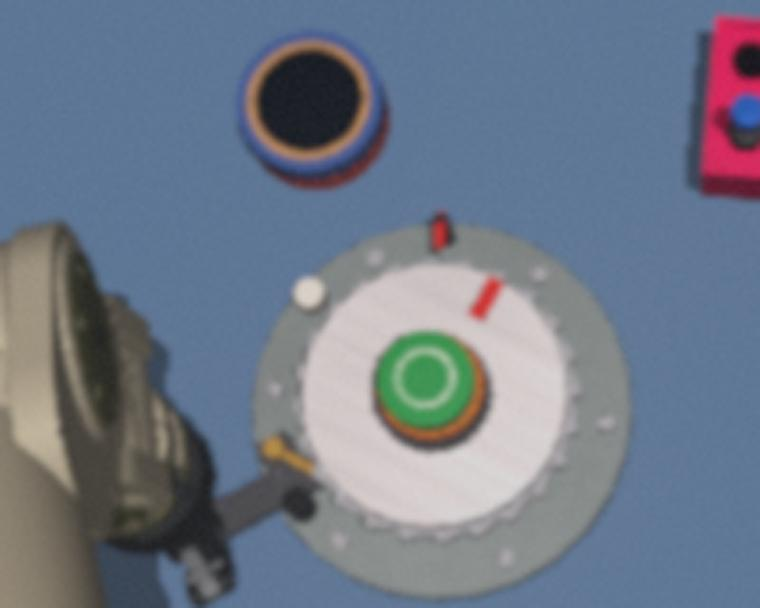

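>>> move_arm(deltas=[0.36, 0, 0.005, 0, 0, 0, 2, 0.36, -0.0005, 0.0135, 0, 0, 0, 5, 0.36, -0.0005, 0.0135, 0, 0, 0, 5, 0.36, -0.0005, 0.0135, 0, 0, 0, 5, 0.36, -0.0005, 0.0135, 0, 0, 0, 5, 0.36, -0.0005, 0.0135, 0, 0, 0, 5, 0.36, -0.0005, 0.0135, 0, 0, 0, 5, 0.36, -0.0005, 0.0135, 0, 0, 0, 5, 0.36, -0.0005, 0.0135, 0, 0, 0, 5, 0.36, -0.0005, 0.0135, 0, 0, 0, 5])

```text
clock: 43.62
tcp_pos: [0.6232, 0.1964, 0.0919]
orientation: [-0.0, 0.801, 0.598, -0.001]
wrist_force: [0.1, -0.2, -0.5]
finger_gap: 0.0272
```

>>> move_arm(deltas=[0.36, -0.0006, 0.0135, 0, 0, 0, 5, 0.36, -0.0006, 0.0135, 0, 0, 0, 5, 0.36, -0.0004, 0.0108, 0, 0, 0, 4, 0.36, 0, 0.003, 0, 0, 0, 1, 0.36, 0, 0, 0, 0, 0, 0, 0.36, 0, 0, 0, 0, 0, 0])

```text
clock: 44.38
tcp_pos: [0.6604, 0.1805, 0.0926]
orientation: [-0.0, 0.871, 0.491, -0.0]
wrist_force: [-0.3, 1.3, -0.2]
finger_gap: 0.0272
```

```bash
python3 tk.py; python3 - <<'E'
from state import *
p=cam('top')
for z in(.06,.066,.072,.08): red(p,z)
# white/black stop posts and hub
E
```

```text
t 44.38 tcp [0.6604 0.1805 0.0926] yaw(y axis) deg -31.24 tilt [-0.001 -0.    -1.   ] gap 0.0272 F [-0.3  1.3 -0.2] j6 2.27
TCP polar 58.51 0.1545
red px [255.4 211.1] 25 ang -0.26 r 0.097 zmed 0.066
red px [267.5 228.1] 29 ang -26.27 r 0.0648 zmed 0.061
knob n 58 [0.6591 0.1734 0.1126] ang 57.65 r 0.1504 ext [0.056 0.034 0.025]
red px [255.4 211.1] 25 ang -0.26 r 0.097 zmed 0.065
red px [267.5 228.1] 29 ang -26.27 r 0.0648 zmed 0.061
red px [255.4 211.1] 25 ang -0.64 r 0.0954 zmed 0.065
red px [267.5 228.1] 29 ang -27.22 r 0.0638 zmed 0.061
red px [255.4 211.1] 25 ang -1.03 r 0.0939 zmed 0.065
red px [267.5 228.1] 29 ang -28.21 r 0.0627 zmed 0.061
red px [255.4 211.1] 25 ang -1.56 r 0.0918 zmed 0.065
red px [267.5 228.1] 29 ang -29.57 r 0.0614 zmed 0.061
```

>>> move_arm(deltas=[0.36, 0, 0.004, 0, 0, 0, 1.5, 0.36, 0, 0, 0, 0, 0, 0, 0.36, 0, -0.005, 0, 0, 0, -2, 0.36, -0.0005, -0.0108, 0, 0, 0, -4, 0.36, -0.0005, -0.0108, 0, 0, 0, -4, 0.36, -0.0005, -0.0108, 0, 0, 0, -4, 0.36, -0.0005, -0.0108, 0, 0, 0, -4, 0.36, 0, 0, 0, 0, 0, 0])

```text
clock: 45.48
tcp_pos: [0.6196, 0.1977, 0.093]
orientation: [-0.0, 0.792, 0.611, 0.0]
wrist_force: [-0.7, -0.1, 0.3]
finger_gap: 0.0271
```

```bash
python3 tk.py
```

```text
t 45.48 tcp [0.6196 0.1977 0.093 ] yaw(y axis) deg -14.74 tilt [ 0.  0. -1.] gap 0.0271 F [-0.7 -0.1  0.3] j6 2.01
TCP polar 75.0 0.1542
red px [255.4 211.1] 25 ang -0.26 r 0.097 zmed 0.064
red px [260.7 225.5] 30 ang -11.79 r 0.0653 zmed 0.06
knob n 39 [0.6124 0.1878 0.1127] ang 76.59 r 0.1455 ext [0.046 0.018 0.024]
```

>>> move_arm(deltas=[0.36, -0.0005, -0.0108, 0, 0, 0, -4, 0.36, -0.0005, -0.0108, 0, 0, 0, -4, 0.36, 0, 0, 0, 0, 0, 0, 0.36, 0, 0, 0, 0, 0, 0])

```text
clock: 46.02
tcp_pos: [0.5991, 0.2009, 0.0927]
orientation: [-0.0, 0.748, 0.663, -0.0]
wrist_force: [0.1, 0.0, -0.5]
finger_gap: 0.0269
```

```bash
python3 tk.py
```

```text
t 46.02 tcp [0.5991 0.2009 0.0927] yaw(y axis) deg -6.88 tilt [-0. -0. -1.] gap 0.0269 F [ 0.1  0.  -0.5] j6 1.89
TCP polar 82.72 0.1533
red px [255.4 211.1] 25 ang -0.26 r 0.097 zmed 0.065
red px [256.9 225.2] 30 ang -4.18 r 0.0648 zmed 0.06
knob n 28 [0.5922 0.1913 0.1124] ang 84.66 r 0.1456 ext [0.049 0.012 0.024]
```

>>> move_arm(deltas=[0.36, -0.0001, -0.0064, 0, 0, 0, -2.4, 0.36, 0, 0, 0, 0, 0, 0, 0.36, 0, 0, 0, 0, 0, 0])

```text
clock: 46.45
tcp_pos: [0.593, 0.2016, 0.0927]
orientation: [0.0, 0.734, 0.679, 0.0]
wrist_force: [2.0, -1.0, -0.7]
finger_gap: 0.0274
```

```bash
python3 tk.py; python3 - <<'E'
from state import *
p=cam('top')
for pt in ((.5786,.0463),):
  # draw expected pointer line at ang -.6
  im=cv2.resize(p['img'][195:270,215:300,::-1],None,fx=8,fy=8,interpolation=cv2.INTER_CUBIC)
  for a,c in((-.6,(0,255,255)),):
    a=np.radians(a);L=[[pt[0]+r*np.cos(a),pt[1]+r*np.sin(a),.06] for r in(.05,.1)]
    u=((proj(p,L)-[215,195]+.5)*8).astype(int);cv2.line(im,tuple(map(int,u[0])),tuple(map(int,u[1])),c,1)
  cv2.imwrite('pics/p1.png',im)
E
```

```text
t 46.45 tcp [0.593  0.2016 0.0927] yaw(y axis) deg -4.46 tilt [ 0. -0. -1.] gap 0.0274 F [ 2.  -1.  -0.7] j6 1.85
TCP polar 85.04 0.1534
red px [255.4 211.1] 25 ang -0.26 r 0.097 zmed 0.065
red px [256.  224.7] 29 ang -2.46 r 0.0659 zmed 0.061
knob n 22 [0.5851 0.1925 0.111 ] ang 87.45 r 0.1464 ext [0.045 0.011 0.021]
```

View pics/p1.png

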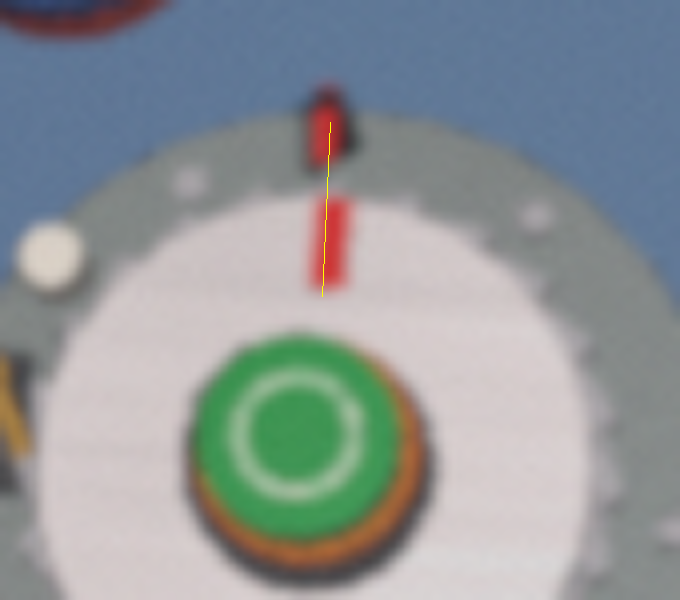

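The mark is about 1.5° short of the pointer line. I'll nudge it and measure more finely.

>>> move_arm(deltas=[0.36, 0, -0.0032, 0, 0, 0, -1.2, 0.36, 0, 0, 0, 0, 0, 0, 0.36, 0, 0, 0, 0, 0, 0])

```text
clock: 46.92
tcp_pos: [0.5893, 0.2019, 0.0927]
orientation: [0.0, 0.727, 0.687, -0.0]
wrist_force: [0.6, -1.0, -1.2]
finger_gap: 0.0273
```

```bash
cat > fine.py <<'E'
from state import *
ax=np.array([.5786,.0463]);res=[]
for i in range(3):
    p=cam('top');g=p['img'].astype(float)
    w=np.clip(g[...,0]-np.maximum(g[...,1],g[...,2])-20,0,None)
    o=[]
    for (r0,r1,c0,c1),z in(((216,238,244,272),.06),((203,216,248,262),.066)):
        vv,uu=np.mgrid[r0:r1,c0:c1];ww=w[r0:r1,c0:c1].ravel()
        X=at_z(p,np.c_[uu.ravel(),vv.ravel()],z)[:,:2]
        c=(X*ww[:,None]).sum(0)/ww.sum()
        C=np.cov(X.T,aweights=ww);e=np.linalg.eigh(C)[1][:,1];e=e*np.sign(e[0])
        d=c-ax;o+=[np.degrees(np.arctan2(d[1],d[0])),np.hypot(*d)*1000,np.degrees(np.arctan2(e[1],e[0]))]
    res.append(o)
print('mark ang,r,stripe dir | pointer ang,r,dir');print(np.round(res,2))
E
python3 tk.py; python3 fine.py; python3 - <<'E'
from state import *
p=cam('side');cv2.imwrite('pics/s20.png',cv2.resize(p['img'][180:290,220:340,::-1],None,fx=5.4,fy=5.4,interpolation=cv2.INTER_CUBIC))
E
```

```text
t 46.92 tcp [0.5893 0.2019 0.0927] yaw(y axis) deg -3.2 tilt [-0. -0. -1.] gap 0.0273 F [ 0.6 -1.  -1.2] j6 1.83
TCP polar 86.43 0.1534
red px [255.4 211.1] 25 ang -0.26 r 0.097 zmed 0.065
red px [255.1 225. ] 29 ang -0.6 r 0.0651 zmed 0.061
knob n 22 [0.5809 0.192  0.1122] ang 89.08 r 0.1457 ext [0.043 0.012 0.023]
mark ang,r,stripe dir | pointer ang,r,dir
[[-0.93 65.18 -2.07 -0.45 94.96 -1.56]
 [-0.94 65.18 -2.   -0.45 94.94 -1.33]
 [-0.93 65.19 -2.1  -0.46 94.94 -1.51]]
```

View pics/s20.png

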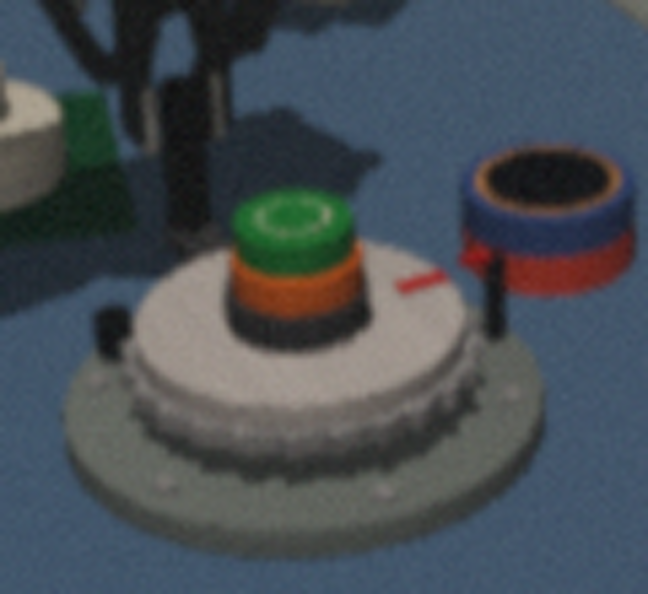

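The mark is at about -0.9° and the pointer at about -0.5 to -1°, so they line up within measurement. The handle angle agrees. Now I'll swing the handle back to white.

>>> move_arm(deltas=[0.36, -0.0001, 0.005, 0, 0, 0, 2, 0.36, -0.0003, 0.0108, 0, 0, 0, 4, 0.36, -0.0003, 0.0108, 0, 0, 0, 4, 0.36, -0.0003, 0.0108, 0, 0, 0, 4, 0.36, -0.0003, 0.0108, 0, 0, 0, 4, 0.36, -0.0003, 0.0108, 0, 0, 0, 4, 0.36, -0.0003, 0.0108, 0, 0, 0, 4, 0.36, 0, 0.008, 0, 0, 0, 3, 0.36, 0, 0.0035, 0, 0, 0, 1.2, 0.36, 0, 0, 0, 0, 0, 0])

```text
clock: 48.42
tcp_pos: [0.6646, 0.178, 0.0923]
orientation: [-0.001, 0.88, 0.474, -0.001]
wrist_force: [-3.1, 2.2, 0.1]
finger_gap: 0.0273
```

```bash
python3 tk.py
```

```text
t 48.42 tcp [0.6646 0.178  0.0923] yaw(y axis) deg -33.37 tilt [-0.003  0.001 -1.   ] gap 0.0273 F [-3.1  2.2  0.1] j6 2.3
TCP polar 56.68 0.1546
red px [255.4 211.1] 25 ang -0.26 r 0.097 zmed 0.064
red px [255.  224.8] 30 ang -0.52 r 0.0654 zmed 0.062
knob n 60 [0.6582 0.1714 0.1128] ang 57.53 r 0.1483 ext [0.044 0.035 0.024]
```

>>> move_arm(deltas=[0.36, 0, 0.002, 0, 0, 0, 0, 0.36, 0, 0, 0, 0, 0, 0, 0.36, 0, -0.0055, 0, 0, 0, 0, 0, 0, 0, 0, 0, 0, 0, 0, 0, 0, 0, 0, 0, 0, 0, 0, 0, 0, 0, 0, 0, 0, 0, 0, -0.03, 0, 0, 0, 0, 0, 0, -0.05, 0, 0, 0, 0, 0, 0, -0.05, 0, 0, 0, 0, 0, 0, 0, 0, 0, 0])

```text
clock: 49.72
tcp_pos: [0.6658, 0.1794, 0.2285]
orientation: [0.002, 0.88, 0.474, 0.005]
wrist_force: [1.2, 0.3, 0.2]
finger_gap: 0.0428
```

```bash
python3 -c "
from m import *
tool([.4,.36,.22])"
```

```text
t 49.73 tcp [0.6658 0.1794 0.2285] yaw(y axis) deg -33.41 tilt [ 0.01   0.001 -1.   ] gap 0.0428 F [1.2 0.3 0.2] j6 2.3
shift tool mm [   4.4 -321.4    6.1]
```

>>> move_arm(deltas=[0, 0, -0.05, 0, 0, 0, 0, 0, 0, -0.06, 0, 0, 0, 0, 0, 0, -0.06, 0, 0, 0, 0, 0, 0, -0.06, 0, 0, 0, 0, 0, 0, -0.06, 0, 0, 0, 0, 0, 0, 0, 0, 0, 0, 0])

```text
clock: 50.48
tcp_pos: [0.4171, 0.3402, 0.2221]
orientation: [-0.0, 0.879, 0.477, -0.001]
wrist_force: [0.8, 0.5, -0.1]
finger_gap: 0.0427
```

```bash
python3 tk.py; python3 fine.py; python3 - <<'E'
from state import *
p=cam('top','t22')
for lo,hi in((.105,.125),(.088,.104),(.07,.086),(.055,.066)): print(clouddisc(p,(254,252),lo,hi,45))
E
```

```text
t 50.48 tcp [0.4171 0.3402 0.2221] yaw(y axis) deg -33.08 tilt [-0.002 -0.    -1.   ] gap 0.0427 F [ 0.8  0.5 -0.1] j6 2.68
TCP polar 119.16 0.3337
red px [255.4 211.1] 25 ang -0.26 r 0.097 zmed 0.065
red px [255.  224.7] 29 ang -0.51 r 0.0658 zmed 0.06
knob n 82 [0.6613 0.1765 0.1101] ang 57.57 r 0.1543 ext [0.022 0.019 0.02 ]
mark ang,r,stripe dir | pointer ang,r,dir
[[-0.94 65.18 -2.14 -0.44 94.98 -1.42]
 [-0.94 65.17 -2.02 -0.45 94.97 -1.36]
 [-0.94 65.18 -1.99 -0.45 94.96 -1.46]]
(np.float64(0.1142), array([576.4,  44.5]), 28.8, array([576.6,  44.3]), np.float64(28.1))
(np.float64(0.0954), array([576.4,  43.9]), 31.3, array([577.3,  44.1]), np.float64(30.7))
(np.float64(0.0772), array([577.3,  46. ]), 34.0, array([577.6,  45.8]), np.float64(33.6))
(np.float64(0.0601), array([578.3,  46.4]), 78.3, array([578.6,  46.7]), np.float64(77.3))
```

View pics/t22.png

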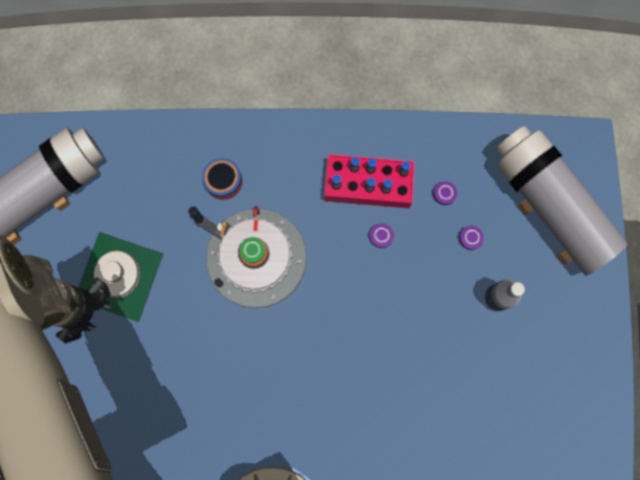

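Plate, handle and cap are right. The upper two discs seem to have crept about 2 to 3 mm off the axis, so I'll check that in an enlarged crop and in the side picture.

```bash
python3 - <<'E'
from state import *
out=[]
for n,(r0,c0,h,w) in(('top',(215,215,75,80)),('side',(185,235,75,80))):
    p=cam(n);s=5
    im=cv2.resize(p['img'][r0:r0+h,c0:c0+w,::-1],None,fx=s,fy=s,interpolation=cv2.INTER_CUBIC)
    for R,z,c in((.034,.078,(255,0,255)),(.031,.096,(255,255,0)),(.028,.114,(0,0,255)),(.078,.06,(0,255,255))):
        a=np.linspace(0,2*np.pi,90);X=np.c_[.5786+R*np.cos(a),.0463+R*np.sin(a),np.full(90,z)]
        u=((proj(p,X)-[c0,r0]+.5)*s).astype(np.int32);cv2.polylines(im,[u.reshape(-1,1,2)],True,c,1)
    out.append(im)
cv2.imwrite('pics/c23.png',np.hstack(out))
p=cam('top');h=cv2.cvtColor(p['img'],cv2.COLOR_RGB2HSV)
g=((h[...,0]>50)&(h[...,0]<80)&(h[...,1]>100)&(h[...,2]>90)).astype(np.uint8);g[:,:230]=0;g[:,280:]=0
c=max(cv2.findContours(g,0,1)[0],key=cv2.contourArea);print(at_z(p,[cv2.minEnclosingCircle(c)[0]],.112))
E
```

```text
[[0.57705829 0.04565392 0.112     ]]
```

View pics/c23.png

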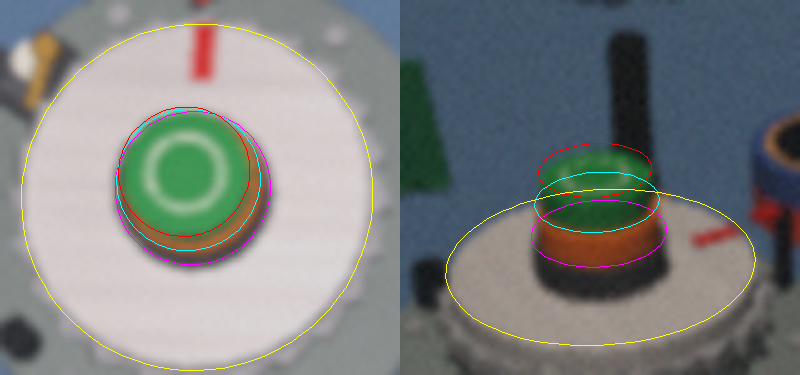

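The overlay shows all three discs within about 2 mm of centre, with the stack upright, the mark at the pointer and the handle at white. I'll hand it in.

```bash
python3 -c "
from m import *
tool();print(order.hand_in())"
```

```text
t 50.88 tcp [0.4219 0.338  0.2224] yaw(y axis) deg -33.51 tilt [-0. -0. -1.] gap 0.0425 F [-0.3 -0.1 -0.3] j6 2.68
the job is handed in; nothing more can be done
None
```

The job is done as asked and was handed in at 50.9 s. The cap is parked on the mat. The grey 68, orange 62 and green 56 discs are stacked on the plate with the largest at the bottom; there was no yellow disc. I swung the handle loosely back to the white stop and the plate stayed put. Then I drove it to the black stop and carried on for two more strokes until the mark reached the pointer, and left the handle at white.

- **Mark and handle:** the mark measured -0.9°. The pointer measured between -0.4° and -1.5°, depending on how I read its tip. The handle at the white stop implies -0.9°.
- **Plate on the return swings:** it did not turn when the handle came back towards white.
- **Stack:** it is upright in both pictures. I re-centred the grey disc once, after it first landed about 2.5 mm off.
- **A disagreement:** in the last check the depth fits put the upper two discs 2 to 3 mm off the axis. The colour fit of the green disc and an overlay drawn on the picture showed about 2 mm or less, so I left the stack alone.
- **Bystanders and look-alikes:** the bottle, tapes, tube rack and purple discs were not touched, and look unmoved in the last top picture.

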